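Load the tube into the tacking jig

ROBOT

A 6-joint arm with a two-finger parallel gripper is mounted at the origin on a cart in front of the work surface, level with it; the furniture and walls round the work are solid. World frame = base frame: x ahead of the robot, y to its left, z up, the work surface at z = 0. Lengths are in mm, angles in rad, forces in N, time in s.
With the tool pointing down it reaches from about 350 to 875 mm from the base axis. Payload 4.2 kg.
Tool frame: the origin (TCP) lies midway between the tips of the shut fingers; the grasp point (between the pads) lies 19 mm behind it; z points along the fingers, y is the direction in which the jaws open and shut (so a half turn about z gives the same grasp; the last joint's range is limited). The gripper opens to 85 mm and grips with 20 to 120 N. Pads are 22 mm wide; open, the fingers measure 114 mm over their backs; the gripper's body (76 mm by 85 mm) begins 54 mm behind the grasp point. The pads swing forward as they close: fully open they stand 13 mm farther back than shut.
Start: joints at [-0.912, 0.385, 0.008, 0, -1.194, -0.259], TCP at [243.284, -575.684, 198.212] pointing down, gripper open.
Joint ranges: [-3.14, 3.14], [-1.21, 2.06], [-1.07, 1.41], [-3.16, 2.05], [-2.99, -0.16], [-3.1, 3.1]. Speed limits (rad/s): [2.79, 2.79, 3.14, 3.14, 3.14, 3.14].

INTERFACE

Orientations are given as a unit quaternion [x, y, z, w].
In Python, from bench import arm gives the robot as it stands.
- The arm moves only by the tool send_rows, never from a script. Its arguments are lists of equal length, an entry for each row: "translation": the shift along the tool's x, y, z in mm, a list of three; "dr": the turn, a rotation vector about the tool's x, y, z in degrees, a list of three; "grip": the finger opening in mm, from 0 to 85.4. In form: {"translation": [[dx, dy, dz], ...], "dr": [[ax, ay, az], ...], "grip": [grip, ...]}. A call has exactly 5 rows; each row shifts and turns the commanded pose from where the row before left it, along the tool's axes as they then stand; what a row does not reach is not made up. A row lasts 1/8 s, in which the tool goes at most 62.5 mm and 10.7 degrees, less where a joint would pass 70% of its speed; a pose out of reach is approached as far as the arm can. A call with a gripper value outside its range is refused whole. The fingers move at their own pace and stop on an object; the grip force is fixed at half the most. Time passes only in rows, so rows that do not move let the fingers close, or fill a call up. It gives the time, the measured TCP pose, the force and the opening at its end, in the units of the state.
- arm.read_state(): the state, without advancing time (a new reading comes with each control period).
- arm.get_image(name): name is "scene" or "top" or "wrist"; returns the picture (400x640x3 uint8, red, green, blue); there is no depth.
- arm.camera_info(name): a dict with "fx", "fy", "cx", "cy" (pixels), "cam_to_world" (4x4, takes a point from camera to world coordinates). Camera axes: x right, y down, z forward; pixel columns grow to the right and rows downward; lengths in mm; the calibration is good to about 2 mm. A picture is of the moment at which its call begins: read the wrist's pose just before it. camera_info takes no time and is no camera call; for the wrist camera it gives the pose at the moment of the call.
- arm.job_done(): hands the job in, once; it reports no verdict.
Trained networks look in the newest picture that a camera, given by its name, has taken for a name from the list of things; names that differ only in an ending like _2 or _b are one class to them, and where a whole thing is asked for, a point or a joint stands for the part that bears it (a point fixed in the world has none). Each returns a list of dicts, best first, with "confidence" (0 to 1); they miss things now and then, are a little off and sometimes report something else, mostly with a low value. They report only what shows in the picture. A call takes as long as a camera call.
- arm.search_frame(thing, camera): "xyz" ([x, y, z] in mm, in world coordinates, good to about 4 mm: the middle of the surface that is visible of it).
- arm.place_of(thing, camera): "xyz" ([x, y, z] in mm, in world coordinates, good to about 4 mm: a listed point, or the origin of a listed thing).
The state is a dict: "clock": time; "joints": joint angles; "joint_vel": joint speeds; "joint_efforts": joint torques, N m; "position": TCP position; "ee_rot": TCP orientation; "contact_force": force on the tool from outside, world axes, zero at the start; "wrist_torque": the same for the moment, N m; "gripper_width": finger opening in mm.
Only numpy, scipy, OpenCV 4.12 (cv2) and the standard library are available. Lean on these libraries where they do the work, as an engineer would, in place of code of your own. Each camera call takes 0.05 s, during which the arm holds its last target.

TASK

Load the loose steel tube into the tacking jig: press it down between the spring fingers of both clips until they snap round it and it sits fully home on both seats, then slide it along in the clips until its end butts squarely against the upright foot plate, with no gap left to weld across. The clip bar's height is set by hand and is not known beforehand, so feel for the snap and for the seats: press no harder than it takes (about 10 N at each clip, never as much as 25 N), and bring the tube up to the plate gently. Leave everything else on the bench where it is.

Things in the scene. Friction and masses are not known exactly. Their poses are not given: they have to be found in the camera images.
- tube_center (a point): Centre of the loose steel tube: plain, round, 27 mm outside diameter, 190 mm long, about 0.3 kg, both ends alike. At first it lies on the table, so this point is 13.5 mm above it. Its y axis is the tube's axis.
- jig: Tacking jig bolted to the table. Origin on the table under the middle of its clip bar; y runs along the bar to the foot plate, x across, z up. Base 100 x 262 x 10 mm, y -106 to +156. The bar (28 mm wide, y -94 to +94) stands on two screwed columns: its top is anywhere from z 48 to 99 mm, level, not reported, and does not yield to a push. A tube fully home is level along y at x = 0.
- clip_1_foot (a point): Point on top of the base, below the clip far from the plate (jig y -55 mm). A clip is 20 mm long along y: a V seat between two upright sprung steel fingers with flared lips. A tube that is home has its axis 43.5 mm above the bar's top (z 91.5 to 142.5 mm) and its underside 30 mm above the bar. Empty lips: 32 mm apart at the top, 33 mm above that axis, narrowing to an 11 mm throat.
- clip_2_foot (a point): Point on top of the base, below the like clip near the plate (jig y +55 mm). A tube laid in the mouths rests with its axis 24 to 27 mm above home. Pressing it in takes 6 to 12 N a clip, most at about 22 mm above home; then the force falls off, it snaps in and the springs pull it onto the seat. One clip may snap first, leaving the tube aslant. Once home it slides along y with 6 to 15 N.
- plate_face (a point): Middle of the foot plate's face at z = 110 mm (jig y = +100 mm), looking to the clips (-y). The plate is upright steel, 80 mm wide, 6 mm thick, top at z = 170 mm, backed by a bracket; it does not yield. The tube touches it when its centre is 95 mm from this face (jig y = +5 mm).
- tin: Bystander: grey tin with a screw lid, 74 mm across, 69 mm high, origin under its middle.
- square: Bystander: engineer's try square lying flat, 100 x 160 x 14 mm, origin under its middle.
- chisel: Bystander: dark cold chisel lying flat, 24 x 185 x 16 mm, origin under its middle, y along it.

How it is judged:
By the outcome, as a careful person would: the job done as asked, in the order asked, and still so for the second after the job is handed in, with the robot touching nothing.
It also fails if it takes over 72 s, if anything falls off the work surface, if the arm or the gripper's body presses on something with over 40 N, if the wrist force passes 120 N, or if a joint passes its speed limit or range.

## Working session

There is one attempt and no reset: what is moved stays moved. The work goes in short steps, Python scripts to look and compute and a tool call to move; the robot and the scene stay as the last step left them, time stands still between calls to the robot, and variables do not carry over. Pictures are saved under pics/ and viewed, and the job is handed in when it is done.

Besides the shell and the picture viewer there is one more tool, called after "Emit:" in YAML: its name, and indented under it one key for each argument. send_rows: Moves the arm, as the interface text tells. Its arguments: {"type":"object","properties":{"translation":{"type":"array"},"dr":{"type":"array"},"grip":{"type":"array"}},"required":["translation","dr","grip"]}

```bash
ls; mkdir -p pics
python3 - <<'E'
from bench import arm
import cv2
s=arm.read_state();print(s)
for n in ("scene","top"):
    im=arm.get_image(n);cv2.imwrite(f"pics/{n}0.png",cv2.cvtColor(im,cv2.COLOR_RGB2BGR))
    i=arm.camera_info(n);print(n,i)
    for t in ("tube_center","jig","clip_1_foot","clip_2_foot","plate_face"):
        print(t,[(round(d['confidence'],2),[round(float(v)) for v in d['xyz']]) for d in arm.place_of(t,n)[:3]])
print(arm.read_state()['clock'])
E
```

```text
pics
{'clock': 0.0, 'joints': array([-9.12421259e-01,  3.85533335e-01,  6.63083783e-03, -5.35809489e-04,
       -1.19397138e+00, -2.58597965e-01]), 'joint_vel': array([-0.00133633, -0.0001966 , -0.00016253, -0.00107219, -0.00130064,
        0.0006742 ]), 'joint_efforts': array([ 3.56147775e-04, -3.92288733e+01,  1.88400686e+01,  4.18607578e+00,
       -4.62995900e-03, -1.60790353e-05]), 'position': array([ 243.0300634 , -575.10671769,  197.13216108]), 'ee_rot': array([-1.98463117e-01,  9.80107775e-01,  1.04170241e-03, -2.36464443e-04]), 'contact_force': array([ 0.82619485,  0.08335328, -0.50059496]), 'wrist_torque': array([-0.02396316, -0.01637938, -0.01774079]), 'gripper_width': 85.46857244979725}
scene {'fx': 445.7293371656436, 'fy': 445.7293371656436, 'cx': 312.5497477268488, 'cy': 200.28545379985405, 'cam_to_world': array([[ 6.11967982e-01,  3.42768407e-01, -7.12744700e-01,
         1.41597596e+03],
       [ 7.90882366e-01, -2.65821664e-01,  5.51220397e-01,
        -6.28381345e+02],
       [-5.22044851e-04, -9.01026449e-01, -4.33763837e-01,
         6.04965389e+02],
       [ 0.00
[... 223 characters left out ...]
514, 136, 15])]
plate_face [(0.74, [468, -167, 113])]
top {'fx': 441.50658042084365, 'fy': 441.50658042084365, 'cx': 313.1445800576337, 'cy': 196.04478637711588, 'cam_to_world': array([[-9.59840486e-02, -9.70869415e-01,  2.19544167e-01,
         3.52372942e+02],
       [-9.95381707e-01,  9.32826264e-02, -2.26629444e-02,
         2.79214494e+01],
       [ 1.52310315e-03, -2.20705528e-01, -9.75339300e-01,
         1.14479814e+03],
       [ 0.00000000e+00,  0.00000000e+00,  0.00000000e+00,
         1.00000000e+00]])}
tube_center [(0.93, [512, 136, 12])]
jig [(0.7, [494, -264, 1])]
clip_1_foot [(0.8, [516, -312, 10])]
clip_2_foot [(0.73, [478, -211, 10])]
plate_face [(0.8, [465, -167, 109])]
0.6
```

View pics/scene0.png

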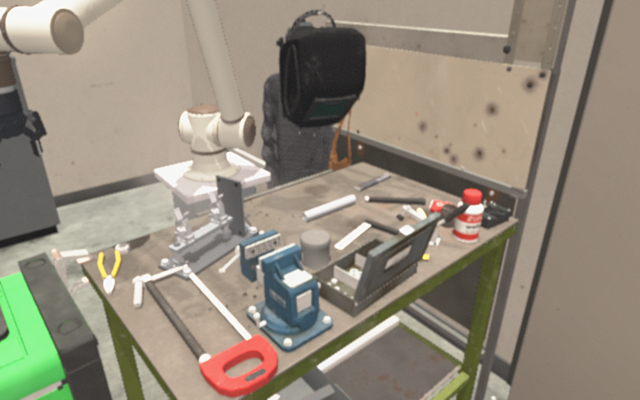

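View pics/top0.png

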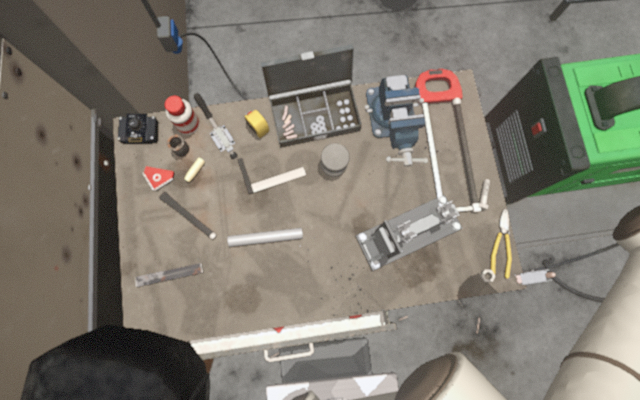

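The scene view shows the tube lying near (330,207) and the jig near (215,230). In the top view the tube is at (265,238) and the jig at (410,235), with the foot plate on its left. I'll zoom in for exact measurements.

Run:
```python
import cv2,numpy as np
t=cv2.imread('pics/top0.png');s=cv2.imread('pics/scene0.png')
def z(im,x,y,w,h,k,n): cv2.imwrite(n,cv2.resize(im[y:y+h,x:x+w],None,fx=k,fy=k,interpolation=cv2.INTER_CUBIC))
z(t,350,190,120,85,6,'pics/topjig.png')
z(t,215,215,100,40,7,'pics/toptube.png')
z(s,155,165,110,115,5,'pics/scjig.png')
z(s,290,185,80,45,8,'pics/sctube.png')
```

```text
(no output)
```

View pics/topjig.png

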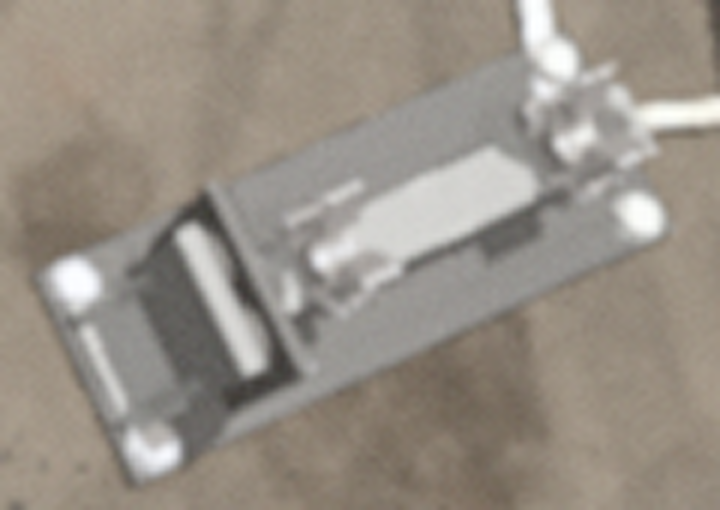

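View pics/toptube.png

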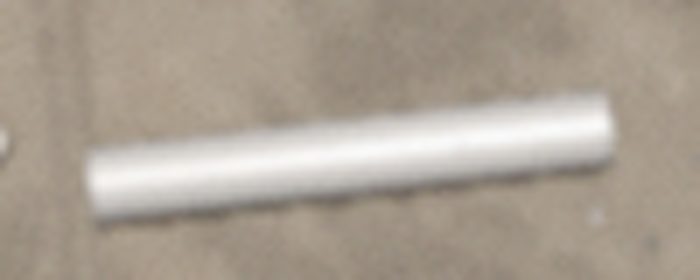

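View pics/scjig.png

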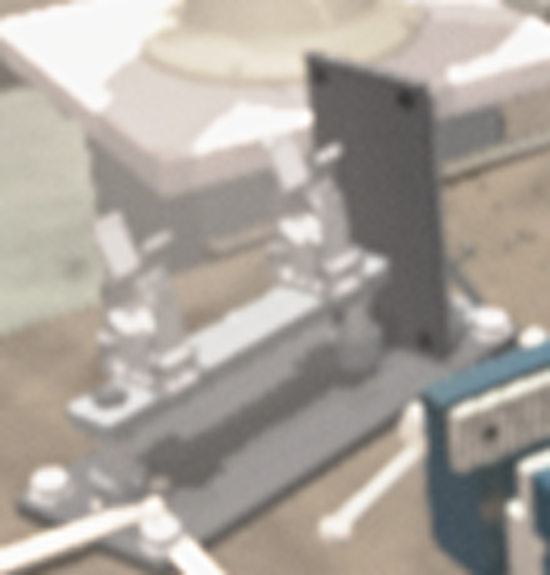

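View pics/sctube.png

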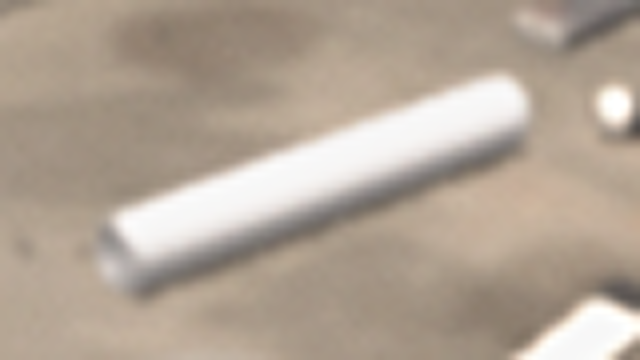

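```bash
cat > h.py <<'E'
import numpy as np,cv2,json
from scipy.optimize import least_squares
from bench import arm
CI={n:arm.camera_info(n) for n in('top','scene')}
def proj(ci,P):
    T=np.linalg.inv(ci['cam_to_world']);P=np.atleast_2d(P)
    c=P@T[:3,:3].T+T[:3,3]
    return np.c_[ci['fx']*c[:,0]/c[:,2]+ci['cx'],ci['fy']*c[:,1]/c[:,2]+ci['cy']]
def ray(ci,uv):
    d=np.array([(uv[0]-ci['cx'])/ci['fx'],(uv[1]-ci['cy'])/ci['fy'],1.]);M=np.array(ci['cam_to_world'])
    return M[:3,3],M[:3,:3]@d
def onz(ci,uv,z):
    o,d=ray(ci,uv);return o+d*(z-o[2])/d[2]
def jig2w(p,P):
    x,y,a=p[:3];P=np.atleast_2d(P).astype(float);c,s=np.cos(a),np.sin(a)
    return np.c_[x+c*P[:,0]-s*P[:,1],y+s*P[:,0]+c*P[:,1],P[:,2]]
E
python3 - <<'E'
from h import *
t=CI['top'];s=CI['scene']
ct=lambda a:(a[0]/6+350-.42,a[1]/6+190-.42)
cs=lambda a:(a[0]/5+155-.4,a[1]/5+165-.4)
for c in [(38,280),(133,487),(668,230)]: print(onz(t,ct(c),10).round(1))
print('plate top ends',onz(t,ct((212,185)),170).round(1),onz(t,ct((312,370)),170).round(1))
# fit jig pose + bar height
obs=[(t,ct((38,280)),(-50,156,10)),(t,ct((133,487)),(50,156,10)),(t,ct((668,230)),(50,-106,10)),
 (s,cs((22,505)),(-50,-106,10)),]
# sign of x: jig x axis = (cos20,sin20)->world x+ => top of picture? decide by residual
bar=[(s,cs((70,407)),(0,-94)),(s,cs((388,262)),(0,94))]
for sg in(1,-1):
    def f(p):
        r=[]
        for c,uv,P in obs: r+=list(proj(c,jig2w(p,[sg*P[0],P[1],P[2]]))[0]-uv)
        return r
    q=least_squares(f,[498,-262,.35]);print(sg,q.x,np.round(q.fun,1))
# tube
tt=lambda a:(a[0]/7+215-.43,a[1]/7+215-.43); ts=lambda a:(a[0]/8+290-.44,a[1]/8+185-.44)
A=onz(t,tt((92,183)),13.5);B=onz(t,tt((608,128)),13.5);print(A,B,(A+B)/2,np.linalg.norm(A-B),np.degrees(np.arctan2(*(B-A)[:2])))
A=onz(s,ts((120,252)),13.5);B=onz(s,ts((515,113)),13.5);print(A,B,(A+B)/2,np.linalg.norm(A-B),np.degrees(np.arctan2(*(B-A)[:2])))
E
```

```text
[491.3 -98.2  10. ]
[ 400.  -127.9   10. ]
[ 486.8 -371.9   10. ]
plate top ends [ 500.8 -149.1  170. ] [ 429.1 -176.6  170. ]
1 [ 4.54765853e+02 -2.63929616e+02  1.66584178e-02] [  8.3  34.4 -12.9 -39.   -2.4  -7.4 -11.1 -16.9]
-1 [ 4.81289389e+02 -2.71841866e+02  2.07424609e-01] [ 3.8 -3.   0.6 -0.1  7.5 12.  13.4  9.1]
[510.95594612 231.26952267  13.5       ] [513.04879444  41.04883085  13.5       ] [512.00237028 136.15917676  13.5       ] 190.232204442938 179.3696451378757
[512.11226939  41.82974643  13.5       ] [513.26976734 230.98843625  13.5       ] [512.69101836 136.40909134  13.5       ] 189.1622312567068 0.3505993789250438
```

Run:
```python
from h import *
t=CI['top'];s=CI['scene']
ct=lambda a:(a[0]/6+350-.42,a[1]/6+190-.42)
cs=lambda a:(a[0]/5+155-.4,a[1]/5+165-.4)
obs=[(t,ct((38,280)),(50,156,10)),(t,ct((133,487)),(-50,156,10)),(t,ct((668,230)),(-50,-106,10)),
 (s,cs((22,505)),(-50,-106,10)),(s,cs((165,572)),(50,-106,10)),(t,ct((212,185)),(40,106,170)),(t,ct((312,370)),(-40,106,170)),
 (s,cs((308,52)),(-40,100,170)),(s,cs((433,88)),(40,100,170))]
bar=[(s,cs((70,407)),(-14,-94)),(s,cs((388,262)),(14,94)),(s,cs((125,432)),(14,-94))]
def f(p):
    r=[]
    for c,uv,P in obs: r+=list(proj(c,jig2w(p,P))[0]-uv)
    for c,uv,P in bar: r+=list(proj(c,jig2w(p,[P[0],P[1],p[3]]))[0]-uv)
    return r
q=least_squares(f,[498,-262,.35,70],loss='soft_l1');print(q.x,np.degrees(q.x[2]),np.round(q.fun.reshape(-1,2),1))
p=q.x
print('clips',jig2w(p,[[0,-55,10],[0,55,10],[0,100,110]]))
for n in('top','scene'):
    im=cv2.imread(f'pics/{n}0.png');k=5
    im=cv2.resize(im,None,fx=k,fy=k,interpolation=cv2.INTER_CUBIC)
    def L(Ps,col):
        uv=proj(CI[n],jig2w(p,Ps));cv2.polylines(im,[((uv+.5)*k).astype(int)],True,col,1)
    L([(-50,-106,10),(50,-106,10),(50,156,10),(-50,156,10)],(0,0,255))
    h=p[3]
    L([(-14,-94,h),(14,-94,h),(14,94,h),(-14,94,h)],(0,255,0))
    L([(-40,100,10),(40,100,10),(40,100,170),(-40,100,170)],(255,0,0))
    for y in(-65,-45,45,65): L([(-16,y,h+76.5),(16,y,h+76.5)],(255,0,255))
    L([(0,-90,h+43.5),(0,100,h+43.5)],(0,255,255))
    c=proj(CI[n],jig2w(p,[0,0,80]))[0]*k
    x,y=int(c[0]),int(c[1]);cv2.imwrite(f'pics/ov_{n}.png',im[y-290:y+290,x-380:x+380])
```

```text
[ 5.01825687e+02 -2.59746863e+02  3.56288835e-01  6.51379646e+01] 20.413846560646864 [[-0.9 -1.1]
 [ 1.2 -0.3]
 [ 1.4 -2.1]
 [-1.  -1. ]
 [ 0.7 -1.2]
 [-1.3 -0.6]
 [-0.9  0.9]
 [-1.  -0.3]
 [-1.9 -1. ]
 [ 0.6  0.7]
 [ 0.8  0.1]
 [-1.7 -0.9]]
clips [[ 521.0096068  -311.29273763   10.        ]
 [ 482.64176649 -208.20098805   10.        ]
 [ 466.94583182 -166.0270905   110.        ]]
```

View pics/ov_top.png

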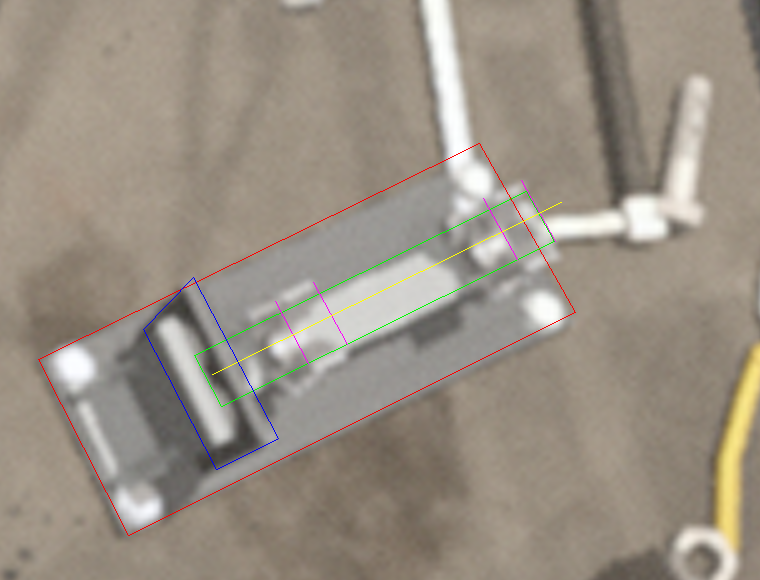

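View pics/ov_scene.png

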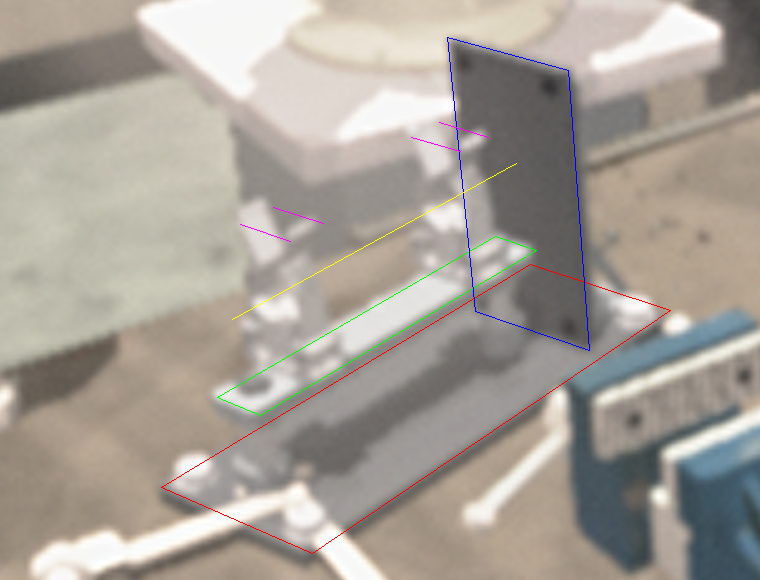

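```bash
cat >> h.py <<'E'
from scipy.spatial.transform import Rotation as R
def plan(target,yawdeg,pos=None,rot=None,n=5):
    """rows from pos/rot (measured default) to target with tool-y at world angle yawdeg, pointing down; equal rows"""
    s=arm.read_state()
    pos=s['position'] if pos is None else np.array(pos,float)
    R0=R.from_quat(s['ee_rot']) if rot is None else rot
    a=np.radians(yawdeg);y=np.array([np.cos(a),np.sin(a),0]);z=np.array([0,0,-1.]);x=np.cross(y,z)
    Rt=R.from_matrix(np.c_[x,y,z])
    rv=(R0.inv()*Rt).as_rotvec(degrees=True)
    d=(np.array(target)-pos)/n; cur=R0
    print('rot per row',(rv/n).round(2),'total',rv.round(1))
    for i in range(n):
        print((cur.inv().apply(d)).round(1).tolist())
        cur=cur*R.from_rotvec(rv/n,degrees=True)
def yaw():
    y=R.from_quat(arm.read_state()['ee_rot']).apply([0,1,0]);return np.degrees(np.arctan2(y[1],y[0]))
E
python3 - <<'E'
from h import *
i=arm.camera_info('wrist');print(i)
s=arm.read_state()
M=np.array(i['cam_to_world']);Rt=R.from_quat(s['ee_rot'])
print('cam in tool',Rt.inv().apply(M[:3,3]-s['position']),'\n',(Rt.as_matrix().T@M[:3,:3]).round(3))
print(yaw())
print('to jig'); plan([470,-310,330],112.9,n=7)
E
```

```text
{'fx': 328.6698204299268, 'fy': 328.6698204299268, 'cx': 320.5966867913003, 'cy': 202.81406351598847, 'cam_to_world': array([[-3.89302560e-01,  8.82471160e-01,  2.63985167e-01,
         1.75927133e+02],
       [ 9.21108960e-01,  3.72554151e-01,  1.12967645e-01,
        -6.04235210e+02],
       [ 1.34191857e-03,  2.87137696e-01, -9.57888377e-01,
         3.73134392e+02],
       [ 0.00000000e+00,  0.00000000e+00,  0.00000000e+00,
         1.00000000e+00]])}
cam in tool [ 7.31460599e+01 -9.57364966e-02 -1.74916497e+02] 
 [[ 0.    -0.958 -0.287]
 [ 1.    -0.     0.001]
 [-0.001 -0.287  0.958]]
112.9059970401403
to jig
rot per row [-0.  0.  0.] total [-0.  0.  0.]
[-44.6, 22.4, -18.8]
[-44.6, 22.4, -18.8]
[-44.6, 22.4, -18.8]
[-44.6, 22.4, -18.8]
[-44.6, 22.4, -18.8]
[-44.6, 22.4, -18.8]
[-44.6, 22.4, -18.8]
```

Emit:
send_rows:
  translation:
    - [-50,26,-16]
    - [-50,26,-16]
    - [-50,26,-16]
    - [-50,26,-16]
    - [-50,26,-16]
  dr:
    - [0,0,0]
    - [0,0,0]
    - [0,0,0]
    - [0,0,0]
    - [0,0,0]
  grip: [85,85,85,85,85]

```text
clock: 1.23
position: [423.9, -357.1, 279.0]
ee_rot: [-0.199, 0.98, -0.0, 0.0]
contact_force: [0.6, -0.9, 0.1]
gripper_width: 85.0
```

Emit:
send_rows:
  translation:
    - [-40,25,0]
    - [-40,25,0]
    - [0,0,0]
    - [0,0,0]
    - [0,0,0]
  dr:
    - [0,0,0]
    - [0,0,0]
    - [0,0,0]
    - [0,0,0]
    - [0,0,0]
  grip: [85,85,85,85,85]

```text
clock: 1.85
position: [476.6, -282.2, 278.3]
ee_rot: [-0.198, 0.98, -0.0, -0.0]
contact_force: [0.5, -0.1, 0.2]
gripper_width: 85.4
```

```bash
cat >> h.py <<'E'
def snap(name):
    s=arm.read_state();ci=arm.camera_info('wrist');im=arm.get_image('wrist')
    cv2.imwrite(f'pics/{name}.png',cv2.cvtColor(im,cv2.COLOR_RGB2BGR))
    json.dump({k:(np.array(v).tolist()) for k,v in ci.items()},open(f'pics/{name}.json','w'))
    print(s['clock'],s['position'].round(1),s['joints'].round(2),s['contact_force'].round(1),s['gripper_width'].round(1),'vel',np.abs(s['joint_vel']).max().round(3))
E
python3 -c "
from h import *
snap('w1')"
```

```text
Traceback (most recent call last):
  File "h.py", line 37, in snap
    print(s['clock'],s['position'].round(1),s['joints'].round(2),s['contact_force'].round(1),s['gripper_width'].round(1),'vel',np.abs(s['joint_vel']).max().round(3))
                                                                                             ^^^^^^^^^^^^^^^^^^^^^^^^
AttributeError: 'float' object has no attribute 'round'
```

View pics/w1.png

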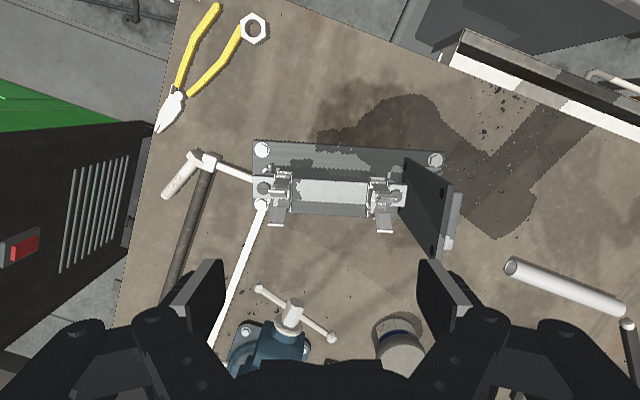

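```bash
sed -i "s/s\['gripper_width'\].round(1)/round(s['gripper_width'],1)/" h.py
python3 - <<'E'
import cv2
t=cv2.imread('pics/w1.png')
cv2.imwrite('pics/w1z.png',cv2.resize(t[130:270,245:465],None,fx=3.6,fy=3.6,interpolation=cv2.INTER_CUBIC))
E
```

```text
(no output)
```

View pics/w1z.png

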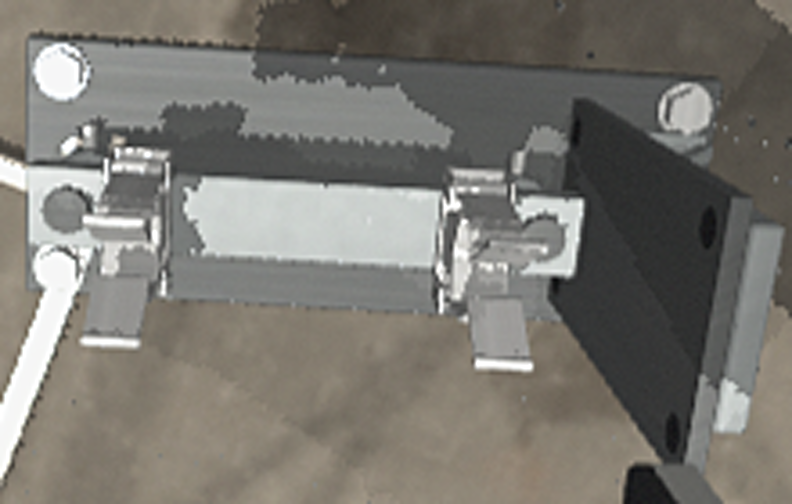

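Emit:
send_rows:
  translation:
    - [-50,0,0]
    - [-50,0,0]
    - [0,0,0]
    - [0,0,0]
    - [0,0,0]
  dr:
    - [0,0,0]
    - [0,0,0]
    - [0,0,0]
    - [0,0,0]
    - [0,0,0]
  grip: [85,85,85,85,85]

```text
clock: 2.52
position: [568.3, -243.3, 278.7]
ee_rot: [-0.198, 0.98, -0.0, 0.0]
contact_force: [-0.0, -0.4, 0.6]
gripper_width: 84.9
```

```bash
python3 -c "
from h import *
snap('w2')
t=cv2.imread('pics/w2.png')
cv2.imwrite('pics/w2z.png',cv2.resize(t[40:190,245:465],None,fx=3.6,fy=3.6,interpolation=cv2.INTER_CUBIC))
plan([512,136,120],180,n=10)"
```

```text
2.525 [ 568.3 -243.3  278.7] [-0.14  0.33  0.13  0.   -1.37 -1.03] [-0.  -0.4  0.6] 84.9 vel 0.003
rot per row [-0.    0.   -6.72] total [ -0.    0.  -67.2]
[-9.5, 37.2, 15.9]
[-13.8, 35.8, 15.9]
[-17.9, 33.9, 15.9]
[-21.7, 31.6, 15.9]
[-25.3, 28.8, 15.9]
[-28.5, 25.7, 15.9]
[-31.3, 22.2, 15.9]
[-33.7, 18.4, 15.9]
[-35.6, 14.3, 15.9]
[-37.0, 10.0, 15.9]
```

View pics/w2z.png

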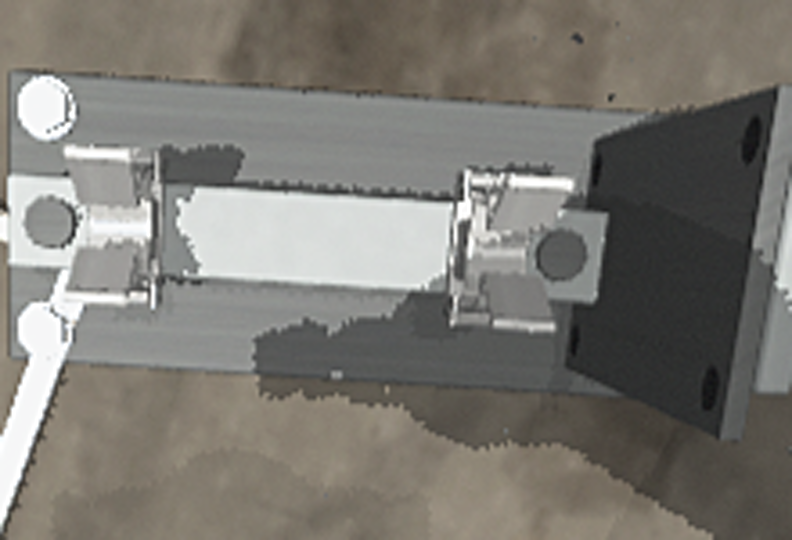

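```bash
cat > fit.py <<'E'
from h import *
W={n:json.load(open(f'pics/{n}.json')) for n in('w1','w2')}
off={'w1':(245,130),'w2':(245,40)}
H='h'
O=[('w2',12,70,-50,-106,10),('w2',12,356,50,-106,10),('w2',8,177,-14,-94,H),('w2',8,267,14,-94,H),('w2',608,212,-14,94,H),('w2',598,300,14,94,H),
('w2',779,88,-40,100,170),('w2',722,438,40,100,170),('w2',597,140,-40,100,10),
('w1',28,37,-50,-106,10),('w1',28,288,50,-106,10),('w1',720,76,-50,156,10),('w1',28,167,-14,-94,H),('w1',585,197,-14,94,H),('w1',578,277,14,94,H),
('w1',735,196,-40,100,170),('w1',690,465,40,100,170),('w1',575,98,-40,100,10)]
def f(p,full=False):
    r=[]
    for n,u,v,x,y,z in O:
        z=p[3] if z==H else z
        uv=np.array([u/3.6+off[n][0]-.36,v/3.6+off[n][1]-.36])
        # small per-view angular bias allowed as pixel shift
        r.append(proj(W[n],jig2w(p,[x,y,z]))[0]-uv-(np.array(p[4:6]) if n=='w1' else np.array(p[6:8])))
    r=np.array(r)
    return r if full else np.r_[r.ravel(),np.array(p[4:8])/2]
q=least_squares(f,[500,-262,.35,65,0,0,0,0],loss='soft_l1');p=q.x
print(p.round(3),np.degrees(p[2]))
for o,r in zip(O,f(p,True)): print(o,r.round(1))
print(jig2w(p,[[0,-55,10],[0,55,10],[0,100,110]]).round(1))
json.dump(p.tolist(),open('jig.json','w'))
for n in('w1','w2'):
    im=cv2.imread(f'pics/{n}.png');k=3.6;x,y=off[n]
    im=cv2.resize(im[y:y+150,x:x+220],None,fx=k,fy=k,interpolation=cv2.INTER_CUBIC)
    sh=np.array(p[4:6] if n=='w1' else p[6:8])
    def L(Ps,col):
        uv=proj(W[n],jig2w(p,Ps))-sh-[x,y];cv2.polylines(im,[((uv+.36)*k).astype(int)],True,col,1)
    h=p[3]
    L([(-50,-106,10),(50,-106,10),(50,156,10),(-50,156,10)],(0,0,255))
    L([(-14,-94,h),(14,-94,h),(14,94,h),(-14,94,h)],(0,255,0))
    L([(-40,100,10),(40,100,10),(40,100,170),(-40,100,170)],(255,0,0))
    for yy in(-55,55):
        for xx in(-16,16): L([(xx,yy-10,h+76.5),(xx,yy+10,h+76.5)],(255,0,255))
    cv2.imwrite(f'pics/ov_{n}.png',im)
E
python3 fit.py
```

```text
[ 4.99782e+02 -2.60476e+02  3.41000e-01  6.54850e+01 -5.80000e-01
  1.36000e+00 -3.53000e-01  1.07100e+00] 19.52371836797975
('w2', 12, 70, -50, -106, 10) [-1.3 -0. ]
('w2', 12, 356, 50, -106, 10) [-0.7  1.5]
('w2', 8, 177, -14, -94, 'h') [ 0.2 -0.6]
('w2', 8, 267, 14, -94, 'h') [0.3 0.3]
('w2', 608, 212, -14, 94, 'h') [ 0.7 -0.2]
('w2', 598, 300, 14, 94, 'h') [0.1 0.8]
('w2', 779, 88, -40, 100, 170) [ 0.8 -1.1]
('w2', 722, 438, 40, 100, 170) [0.  0.8]
('w2', 597, 140, -40, 100, 10) [-0.6 -0.8]
('w1', 28, 37, -50, -106, 10) [-0.6 -0.2]
('w1', 28, 288, 50, -106, 10) [-0.4  1.3]
('w1', 720, 76, -50, 156, 10) [2.2 0.3]
('w1', 28, 167, -14, -94, 'h') [ 0.2 -0.5]
('w1', 585, 197, -14, 94, 'h') [ 0.9 -0.1]
('w1', 578, 277, 14, 94, 'h') [-0.2 -0.4]
('w1', 735, 196, -40, 100, 170) [-0.2 -0.1]
('w1', 690, 465, 40, 100, 170) [-1.8  6.6]
('w1', 575, 98, -40, 100, 10) [ 0.2 -0.8]
[[ 518.2 -312.3   10. ]
 [ 481.4 -208.6   10. ]
 [ 466.4 -166.2  110. ]]
```

View pics/ov_w2.png

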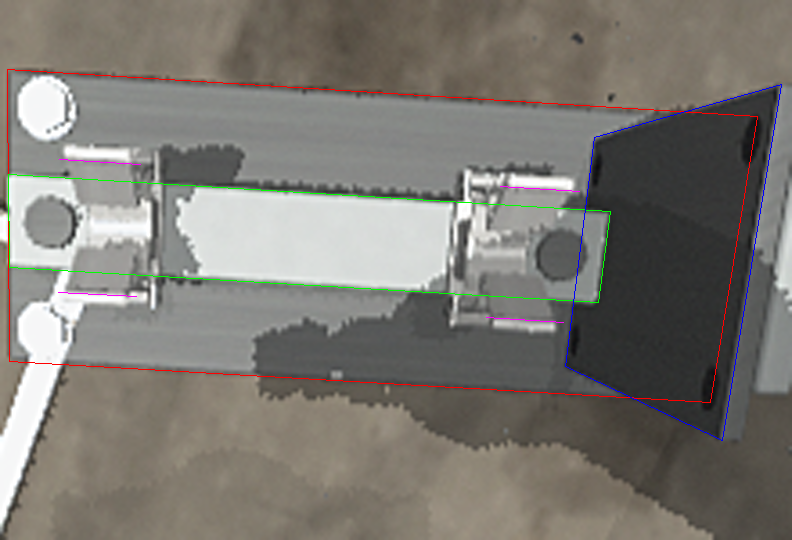

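View pics/ov_w1.png

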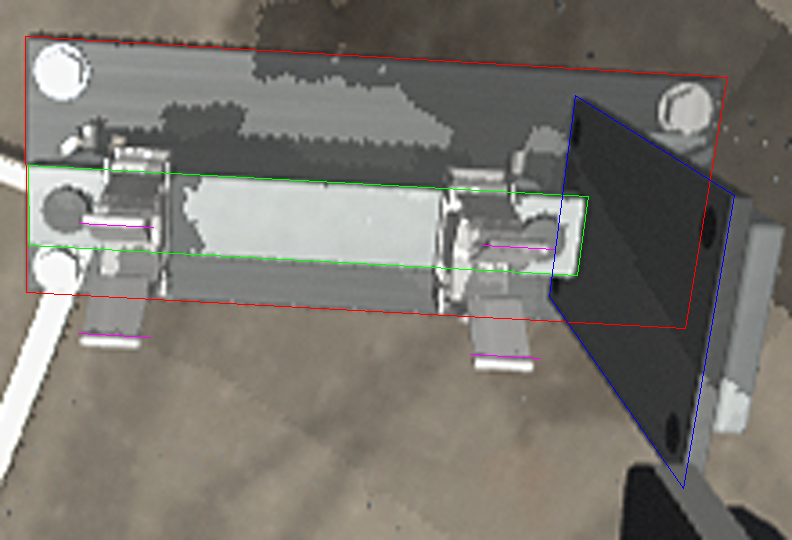

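Both wrist views agree: bar top at about z 65, jig origin at (500,-260.5), yaw 19.5°. In the w2 view the clip lips overlay to within about 1 mm. Next I go above the tube.

Emit:
send_rows:
  translation:
    - [-9.5,37.2,0]
    - [-13.8,35.8,0]
    - [-17.9,33.9,0]
    - [-21.7,31.6,10]
    - [-25.3,28.8,20]
  dr:
    - [0,0,-6.7]
    - [0,0,-6.7]
    - [0,0,-6.7]
    - [0,0,-6.7]
    - [0,0,-6.7]
  grip: [85,85,85,85,85]

```text
clock: 3.2
position: [540.8, -52.3, 249.4]
ee_rot: [-0.474, 0.881, -0.001, 0.002]
contact_force: [0.5, 0.2, 0.3]
gripper_width: 85.3
```

Emit:
send_rows:
  translation:
    - [-28.5,25.7,20]
    - [-31.3,22.2,20]
    - [-33.7,18.4,20]
    - [-35.6,14.3,20]
    - [-37,10,20]
  dr:
    - [0,0,-6.7]
    - [0,0,-6.7]
    - [0,0,-6.7]
    - [0,0,-6.7]
    - [0,0,-6.7]
  grip: [85,85,85,85,85]

```text
clock: 3.82
position: [512.6, 137.5, 148.4]
ee_rot: [0.708, -0.707, 0.0, -0.001]
contact_force: [0.6, -0.8, -0.0]
gripper_width: 85.0
```

Emit:
send_rows:
  translation:
    - [0,0,5]
    - [0,0,5]
    - [0,0,5]
    - [0,0,0]
    - [0,0,0]
  dr:
    - [0,0,0]
    - [0,0,0]
    - [0,0,0]
    - [0,0,0]
    - [0,0,0]
  grip: [85,85,85,85,85]

```text
clock: 4.45
position: [513.2, 136.5, 133.6]
ee_rot: [-0.706, 0.708, -0.0, 0.0]
contact_force: [0.2, -0.4, -0.6]
gripper_width: 85.0
```

```bash
python3 -c "
from h import *
snap('w3');print(yaw())
for n in ['wrist']:
  print(arm.place_of('tube_center',n)[:2])"
```

```text
4.45 [513.2 136.5 133.6] [ 0.57  0.28 -0.32  0.   -0.97 -0.57] [ 0.2 -0.4 -0.6] 85.0 vel 0.004
179.86042155139307
[{'xyz': [512.3, 132.1, 10.2], 'confidence': 0.72}]
```

View pics/w3.png

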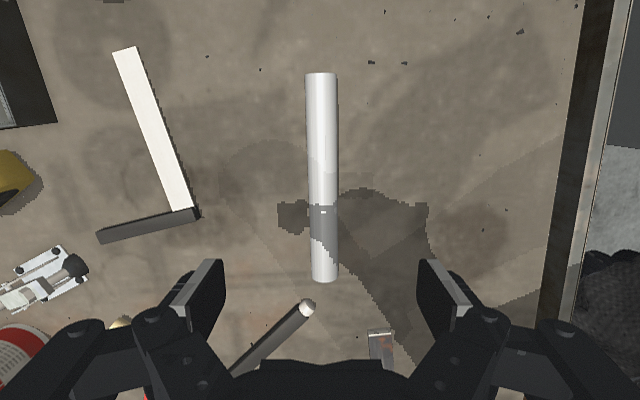

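Run:
```python
from h import *
c=json.load(open('pics/w3.json'));im=cv2.cvtColor(cv2.imread('pics/w3.png'),cv2.COLOR_BGR2GRAY).astype(float)
for r in(85,120,160,230,260,275):
    g=np.diff(cv2.GaussianBlur(im[r-2:r+3],(1,5),0).mean(0)); L=290+g[290:320].argmax();Rr=325+g[325:345].argmin();print(r,L+.5,Rr+.5, end=' ')
    u=(L+Rr+1)/2;print(onz(c,(u,r),13.5).round(1))
print(onz(c,(321,73),13.5+8),onz(c,(324,281),13.5+6))
```

```text
85 305.5 335.5 [513.   48.   13.5]
120 306.5 335.5 [512.6  76.8  13.5]
160 307.5 336.5 [511.8 111.8  13.5]
230 303.5 336.5 [513.8 179.4  13.5]
260 310.5 332.5 [512.4 211.2  13.5]
275 311.5 336.5 [509.9 227.8  13.5]
[512.54383981  39.21414026  21.5       ] [509.98773304 231.09629352  19.5       ]
```

Emit:
send_rows:
  translation:
    - [0,0,35]
    - [0,0,35]
    - [0,0,35]
    - [0,0,15]
    - [0,0,7]
  dr:
    - [0,0,0]
    - [0,0,0]
    - [0,0,0]
    - [0,0,0]
    - [0,0,0]
  grip: [85,85,85,85,85]

```text
clock: 5.18
position: [513.2, 137.0, 6.0]
ee_rot: [-0.707, 0.708, -0.0, -0.0]
contact_force: [0.5, 0.6, -0.1]
gripper_width: 84.7
```

Emit:
send_rows:
  translation:
    - [0,0,0]
    - [0,0,0]
    - [0,0,0]
    - [0,0,0]
    - [0,0,0]
  dr:
    - [0,0,0]
    - [0,0,0]
    - [0,0,0]
    - [0,0,0]
    - [0,0,0]
  grip: [20,20,20,20,20]

```text
clock: 5.8
position: [513.0, 137.0, 6.4]
ee_rot: [-0.707, 0.708, -0.0, 0.0]
contact_force: [-0.8, -0.6, -1.1]
gripper_width: 20.1
```

```bash
python3 -c "
from h import *
snap('w4')
im=cv2.cvtColor(arm.get_image('scene'),cv2.COLOR_RGB2BGR);cv2.imwrite('pics/s4.png',cv2.resize(im[130:260,270:450],None,fx=4,fy=4,interpolation=2))"
```

```text
5.8 [513.  137.    6.4] [ 0.57  0.45 -0.46  0.   -0.66 -0.57] [-0.8 -0.6 -1.1] 20.1 vel 0.003
```

View pics/w4.png

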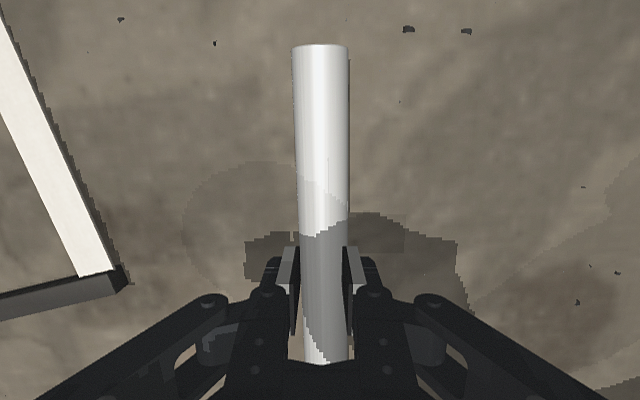

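View pics/s4.png

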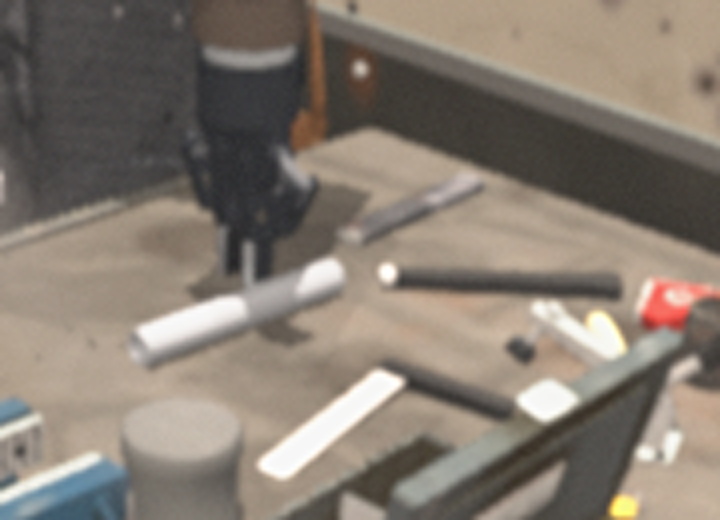

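```bash
python3 -c "
from h import *
im=cv2.imread('pics/w4.png');cv2.imwrite('pics/w4z.png',cv2.resize(im[225:375,225:425],None,fx=4,fy=4,interpolation=2))
c=json.load(open('pics/w4.json'))
for z in (6,25,40): print(z,proj(CI['scene'],[513,137,z])[0],(proj(CI['scene'],[513,137,z])[0]-[270,130])*4, proj(c,[[503,137,z],[523,137,z]]).round(0).tolist())
print(arm.read_state()['gripper_width'])
"
```

```text
6 [330.39073746 209.27106886] [241.56294985 317.08427544] [[338.0, 237.0], [303.0, 237.0]]
25 [330.49902134 203.53355595] [241.99608537 294.13422381] [[340.0, 251.0], [301.0, 251.0]]
40 [330.58547063 198.95296739] [242.34188251 275.81186957] [[341.0, 265.0], [299.0, 265.0]]
20.21693035991036
```

View pics/w4z.png

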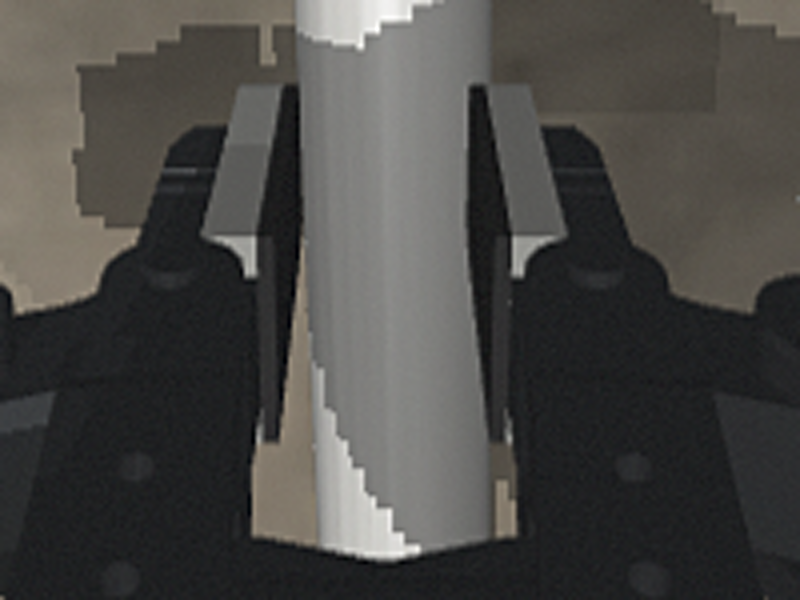

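The opening reads 20 mm, which is the commanded value, so the jaws did not stall on the 27 mm tube. In w4 the pad tips, around (299,246) and (342,246), sit above the tube's flanks. By the geometry they are about 32 mm behind the reported TCP. I'll open and go lower in steps, watching the force.

Emit:
send_rows:
  translation:
    - [0,0,0]
    - [0,0,0]
    - [0,0,0]
    - [0,0,4]
    - [0,0,4]
  dr:
    - [0,0,0]
    - [0,0,0]
    - [0,0,0]
    - [0,0,0]
    - [0,0,0]
  grip: [50,50,50,50,50]

```text
clock: 6.52
position: [512.8, 136.9, -2.1]
ee_rot: [-0.706, 0.708, 0.0, -0.0]
contact_force: [-1.0, 0.5, 0.3]
gripper_width: 49.8
```

```bash
python3 -c "
from h import *
snap('w5')
im=cv2.imread('pics/w5.png');cv2.imwrite('pics/w5z.png',cv2.resize(im[225:375,225:425],None,fx=4,fy=4,interpolation=2))
im=cv2.cvtColor(arm.get_image('scene'),cv2.COLOR_RGB2BGR);cv2.imwrite('pics/s5.png',cv2.resize(im[150:240,290:390],None,fx=6,fy=6,interpolation=2))"
```

```text
6.525 [512.8 136.9  -2.1] [ 0.57  0.46 -0.46 -0.   -0.64 -0.57] [-1.   0.5  0.3] 49.8 vel 0.075
```

View pics/w5z.png

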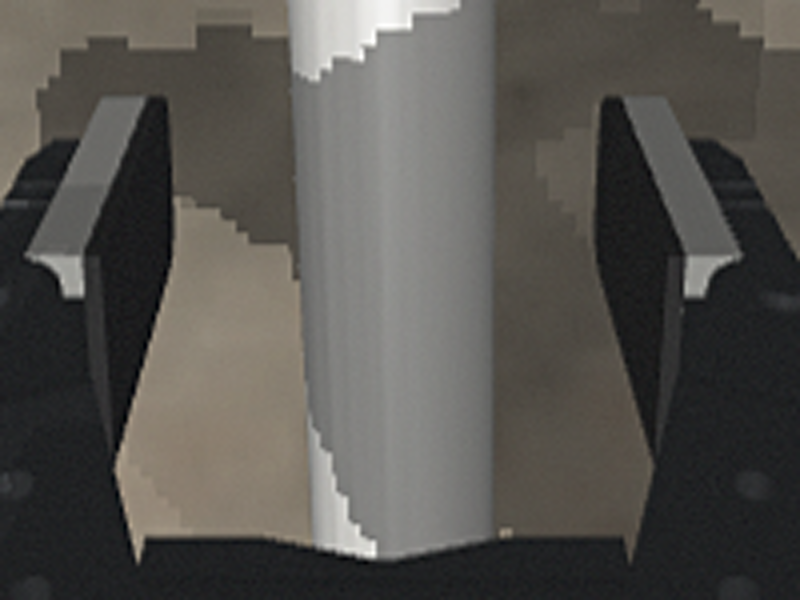

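View pics/s5.png

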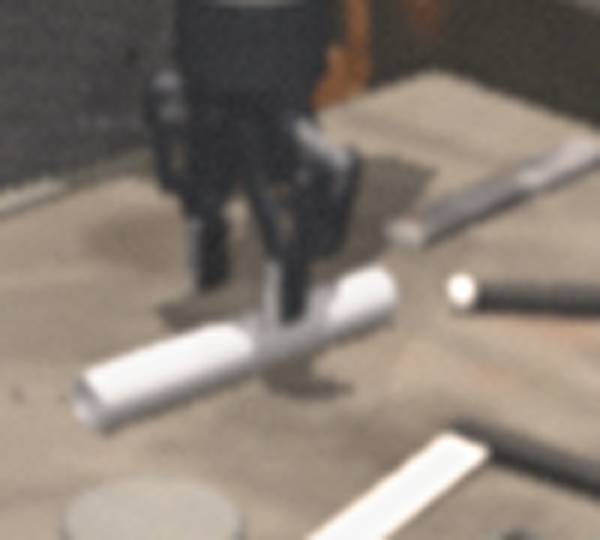

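No contact at TCP z = -2, so the tips really are about 33 mm behind the reported TCP. I'll go down a further 20 mm.

Emit:
send_rows:
  translation:
    - [0,0,5]
    - [0,0,5]
    - [0,0,4]
    - [0,0,3]
    - [0,0,2]
  dr:
    - [0,0,0]
    - [0,0,0]
    - [0,0,0]
    - [0,0,0]
    - [0,0,0]
  grip: [50,50,50,50,50]

```text
clock: 7.25
position: [512.9, 136.9, -21.0]
ee_rot: [-0.707, 0.708, 0.0, -0.0]
contact_force: [0.0, -0.4, -0.9]
gripper_width: 50.0
```

```bash
python3 -c "
from h import *
snap('w6')
im=cv2.imread('pics/w6.png');cv2.imwrite('pics/w6z.png',cv2.resize(im[225:375,225:425],None,fx=4,fy=4,interpolation=2))
im=cv2.cvtColor(arm.get_image('scene'),cv2.COLOR_RGB2BGR);cv2.imwrite('pics/s6.png',cv2.resize(im[150:240,290:390],None,fx=6,fy=6,interpolation=2))"
```

```text
7.25 [512.9 136.9 -21. ] [ 0.57  0.49 -0.48 -0.   -0.6  -0.57] [ 0.  -0.4 -0.9] 50.0 vel 0.036
```

View pics/s6.png

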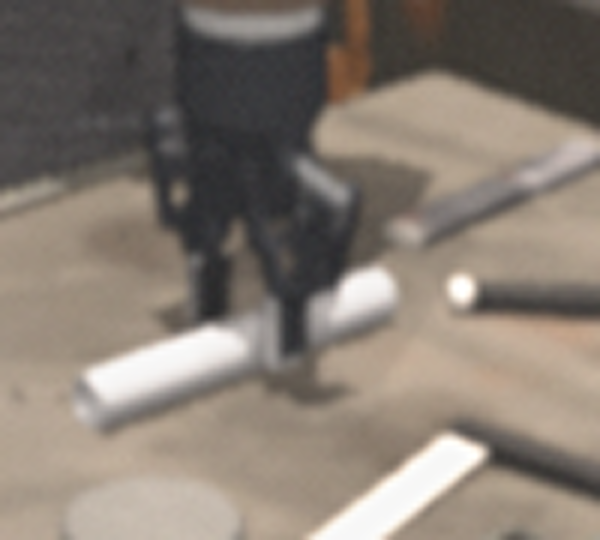

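Emit:
send_rows:
  translation:
    - [0,0,2]
    - [0,0,2]
    - [0,0,0]
    - [0,0,0]
    - [0,0,0]
  dr:
    - [0,0,0]
    - [0,0,0]
    - [0,0,0]
    - [0,0,0]
    - [0,0,0]
  grip: [50,50,15,15,15]

```text
clock: 7.98
position: [512.6, 136.8, -24.6]
ee_rot: [-0.707, 0.708, 0.0, -0.0]
contact_force: [-1.2, -0.5, 2.0]
gripper_width: 24.5
```

Emit:
send_rows:
  translation:
    - [0,0,0]
    - [0,0,0]
    - [0,0,-4]
    - [0,0,-10]
    - [0,0,-20]
  dr:
    - [0,0,0]
    - [0,0,0]
    - [0,0,0]
    - [0,0,0]
    - [0,0,0]
  grip: [15,15,15,15,15]

```text
clock: 8.6
position: [512.2, 136.6, 8.9]
ee_rot: [-0.706, 0.708, 0.0, -0.001]
contact_force: [-0.1, 0.2, -3.2]
gripper_width: 24.9
```

```bash
python3 -c "
from h import *
snap('w7')
im=cv2.imread('pics/w7.png');cv2.imwrite('pics/w7z.png',cv2.resize(im[175:375,225:425],None,fx=3,fy=3,interpolation=2))
im=cv2.cvtColor(arm.get_image('scene'),cv2.COLOR_RGB2BGR);cv2.imwrite('pics/s7.png',cv2.resize(im[150:240,290:390],None,fx=6,fy=6,interpolation=2))"
```

```text
8.6 [512.2 136.6   8.9] [ 0.57  0.45 -0.45 -0.   -0.67 -0.57] [-0.1  0.2 -3.2] 24.9 vel 0.383
```

View pics/s7.png

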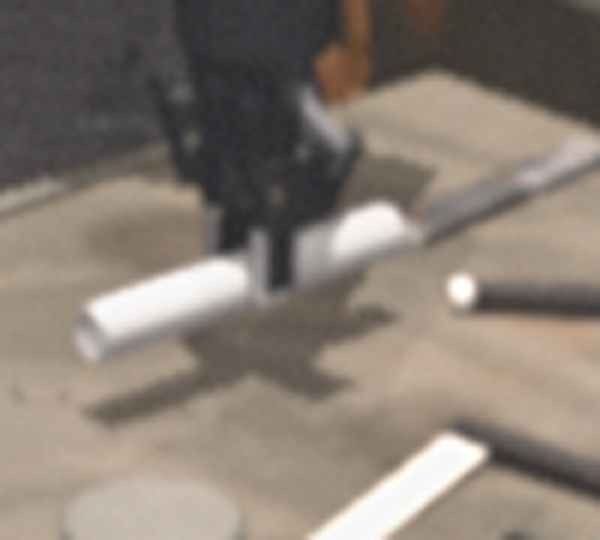

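View pics/w7z.png

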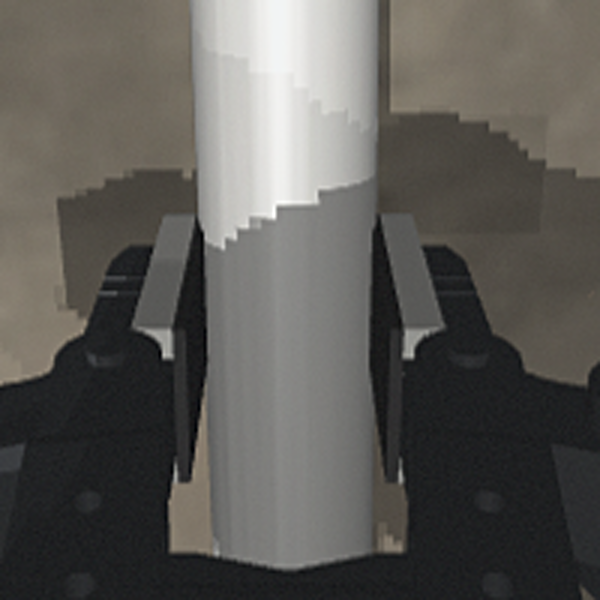

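The grip holds, but a width of 24.9 on a 27 mm tube suggests the pads sit high on it. I'll set the tube down and regrip about 5 mm lower.

Emit:
send_rows:
  translation:
    - [0,0,12]
    - [0,0,12]
    - [0,0,7]
    - [0,0,2]
    - [0,0,0]
  dr:
    - [0,0,0]
    - [0,0,0]
    - [0,0,0]
    - [0,0,0]
    - [0,0,0]
  grip: [15,15,15,15,15]

```text
clock: 9.32
position: [513.0, 137.0, -24.0]
ee_rot: [-0.707, 0.708, -0.0, 0.0]
contact_force: [1.1, -0.1, -3.9]
gripper_width: 25.0
```

Emit:
send_rows:
  translation:
    - [0,0,0]
    - [0,0,0]
    - [0,0,2]
    - [0,0,2]
    - [0,0,2]
  dr:
    - [0,0,0]
    - [0,0,0]
    - [0,0,0]
    - [0,0,0]
    - [0,0,0]
  grip: [50,50,50,50,50]

```text
clock: 9.95
position: [512.9, 136.9, -29.9]
ee_rot: [-0.707, 0.708, -0.0, 0.0]
contact_force: [-0.2, 0.1, 0.2]
gripper_width: 50.2
```

Emit:
send_rows:
  translation:
    - [0,0,0]
    - [0,0,0]
    - [0,0,0]
    - [0,0,0]
    - [0,0,0]
  dr:
    - [0,0,0]
    - [0,0,0]
    - [0,0,0]
    - [0,0,0]
    - [0,0,0]
  grip: [15,15,15,15,15]

```text
clock: 10.58
position: [513.1, 137.0, -29.6]
ee_rot: [-0.707, 0.708, -0.0, 0.0]
contact_force: [0.4, 0.2, 2.6]
gripper_width: 24.9
```

Same stall width of 24.9, so that reading just carries an offset of about 2 mm and the pads straddle the axis. The tube axis is about 43 mm above the reported TCP z. Now I lift and carry.

Emit:
send_rows:
  translation:
    - [0,0,-20]
    - [0,0,-45]
    - [0,0,-50]
    - [0,0,-50]
    - [0,0,-40]
  dr:
    - [0,0,0]
    - [0,0,0]
    - [0,0,0]
    - [0,0,0]
    - [0,0,0]
  grip: [15,15,15,15,15]

```text
clock: 11.2
position: [512.0, 136.9, 176.1]
ee_rot: [-0.706, 0.708, 0.001, -0.0]
contact_force: [0.3, 0.3, -4.3]
gripper_width: 24.9
```

```bash
python3 -c "
from h import *
p=json.load(open('jig.json'));t=jig2w(p,[0,-10,0])[0];print(t,np.degrees(p[2])+180)
plan([t[0],t[1],172],199.5,n=9)"
```

```text
[ 503.12367522 -269.90136673    0.        ] 199.52371836797974
rot per row [ 0.01  0.01 -2.18] total [  0.1   0.1 -19.6]
[45.2, 0.9, 0.4]
[45.1, 2.6, 0.4]
[45.0, 4.3, 0.4]
[44.8, 6.0, 0.4]
[44.6, 7.7, 0.4]
[44.2, 9.4, 0.4]
[43.8, 11.1, 0.4]
[43.4, 12.8, 0.5]
[42.9, 14.4, 0.5]
```

Emit:
send_rows:
  translation:
    - [45.2,0.9,0]
    - [45.1,2.6,0]
    - [45,4.3,0]
    - [44.8,6,0]
    - [44.6,7.7,0]
  dr:
    - [0,0,-2.2]
    - [0,0,-2.2]
    - [0,0,-2.2]
    - [0,0,-2.2]
    - [0,0,-2.2]
  grip: [15,15,15,15,15]

```text
clock: 11.82
position: [506.8, -90.1, 173.8]
ee_rot: [0.771, -0.637, -0.001, 0.001]
contact_force: [-0.1, -0.6, -3.9]
gripper_width: 25.0
```

Emit:
send_rows:
  translation:
    - [44.2,9.4,0]
    - [43.8,11.1,0]
    - [43.4,12.8,0]
    - [42.9,14.4,0]
    - [0,0,0]
  dr:
    - [0,0,-2.1]
    - [0,0,-2.1]
    - [0,0,-2.1]
    - [0,0,-2.2]
    - [0,0,0]
  grip: [15,15,15,15,15]

```text
clock: 12.45
position: [502.9, -271.8, 173.1]
ee_rot: [0.815, -0.58, -0.002, 0.0]
contact_force: [0.0, 0.7, -3.8]
gripper_width: 25.0
```

```bash
python3 -c "
from h import *
snap('w8');print(yaw())
im=cv2.imread('pics/w8.png');cv2.imwrite('pics/w8z.png',im)
im=cv2.cvtColor(arm.get_image('scene'),cv2.COLOR_RGB2BGR);cv2.imwrite('pics/s8.png',cv2.resize(im[130:290,145:285],None,fx=4.5,fy=3.7,interpolation=2))"
```

```text
12.45 [ 502.9 -271.8  173.1] [-0.21  0.32 -0.16 -0.   -1.1   0.55] [ 0.   0.7 -3.8] 25.0 vel 0.049
-160.80553556273028
```

View pics/w8z.png

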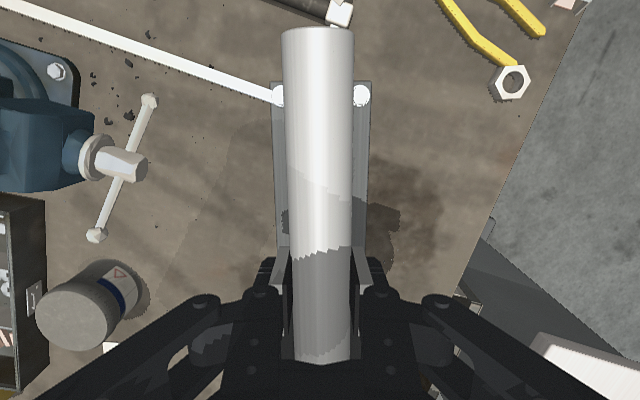

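View pics/s8.png

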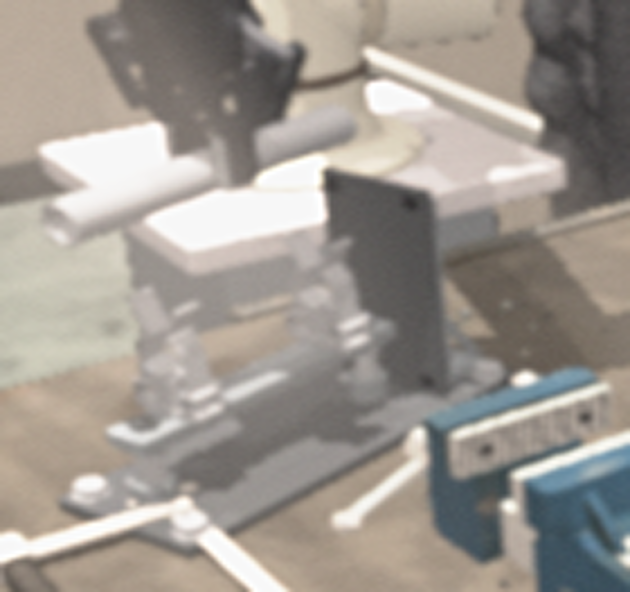

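```bash
python3 -c "
from h import *
im=cv2.imread('pics/w8.png');cv2.imwrite('pics/w8z.png',cv2.resize(im[70:270,255:385],None,fx=5,fy=2.9,interpolation=2))
p=json.load(open('jig.json'));c=json.load(open('pics/w8.json'))
print(proj(c,jig2w(p,[[-50,-106,10],[50,-106,10],[-50,-50,10],[50,-50,10],[-50,-20,10],[50,-20,10]])).round(1))
"
```

```text
[[370.3  80.1]
 [266.6  80.8]
 [368.2 138.9]
 [269.6 139.6]
 [367.2 168.1]
 [271.1 168.8]]
```

View pics/w8z.png

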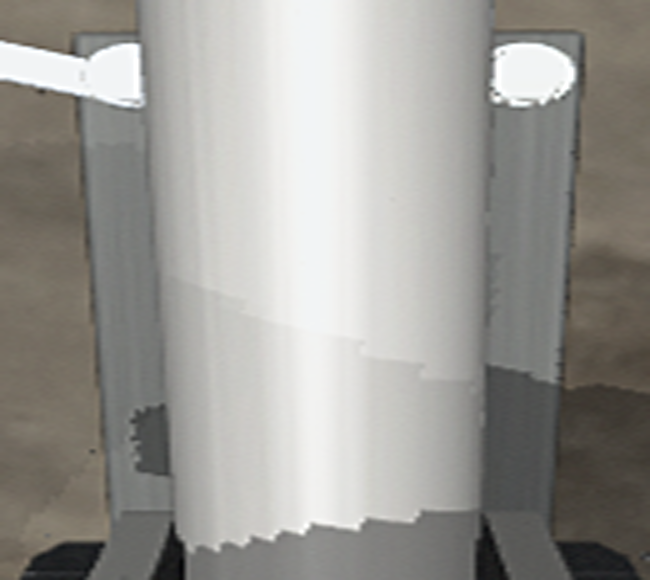

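Base edges in w8 at rows 81–235 centre on u = 321, the same as the tool axis. The tube centreline drifts from 317.8 to 321.2, about 1° of yaw, so I'll turn 0.9° and descend to just above the mouths.

Emit:
send_rows:
  translation:
    - [0,0,15]
    - [0,0,20]
    - [0,0,20]
    - [0,0,8]
    - [0,0,4]
  dr:
    - [0,0,0.5]
    - [0,0,0.4]
    - [0,0,0]
    - [0,0,0]
    - [0,0,0]
  grip: [15,15,15,15,15]

```text
clock: 13.18
position: [504.4, -269.3, 107.6]
ee_rot: [0.812, -0.584, -0.0, 0.0]
contact_force: [0.6, -0.3, -2.7]
gripper_width: 24.5
```

```bash
python3 -c "
from h import *
snap('w9');print(yaw())
im=cv2.imread('pics/w9.png');cv2.imwrite('pics/w9z.png',cv2.resize(im[0:290,220:420],None,fx=3.5,fy=2,interpolation=2))
im=cv2.cvtColor(arm.get_image('scene'),cv2.COLOR_RGB2BGR);cv2.imwrite('pics/s9.png',cv2.resize(im[150:290,155:275],None,fx=5,fy=4.2,interpolation=2))"
```

```text
13.175 [ 504.4 -269.3  107.6] [-0.21  0.38 -0.25  0.   -0.94  0.53] [ 0.6 -0.3 -2.7] 24.5 vel 0.07
-161.45926901348028
```

View pics/w9z.png

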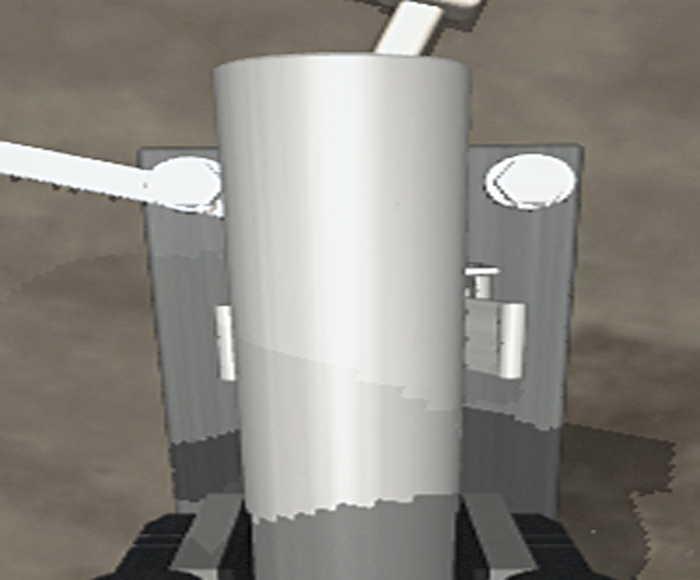

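View pics/s9.png

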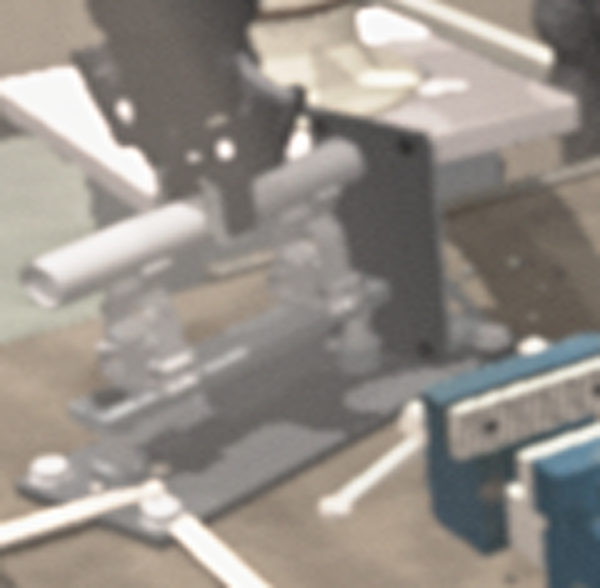

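The lips in w9 (zoom x 216 and 525, centre 370) sit about 2.5 mm to tool +y of the tube, because the arm was still settling in the earlier picture. I'll correct that, then lower and feel.

Emit:
send_rows:
  translation:
    - [0,2.5,0]
    - [0,0,3]
    - [0,0,2]
    - [0,0,0]
    - [0,0,0]
  dr:
    - [0,0,0.3]
    - [0,0,0]
    - [0,0,0]
    - [0,0,0]
    - [0,0,0]
  grip: [15,15,15,15,15]

```text
clock: 13.9
position: [502.1, -270.8, 103.3]
ee_rot: [0.81, -0.586, 0.0, 0.0]
contact_force: [1.0, 0.3, -3.2]
gripper_width: 24.9
```

```bash
python3 -c "
from h import *
snap('w10');print(yaw())
im=cv2.imread('pics/w10.png');cv2.imwrite('pics/w10z.png',cv2.resize(im[0:290,220:420],None,fx=3.5,fy=2,interpolation=2))
"
```

```text
13.9 [ 502.1 -270.8  103.3] [-0.21  0.38 -0.26  0.   -0.93  0.53] [ 1.   0.3 -3.2] 24.9 vel 0.002
-161.79537565251158
```

View pics/w10z.png

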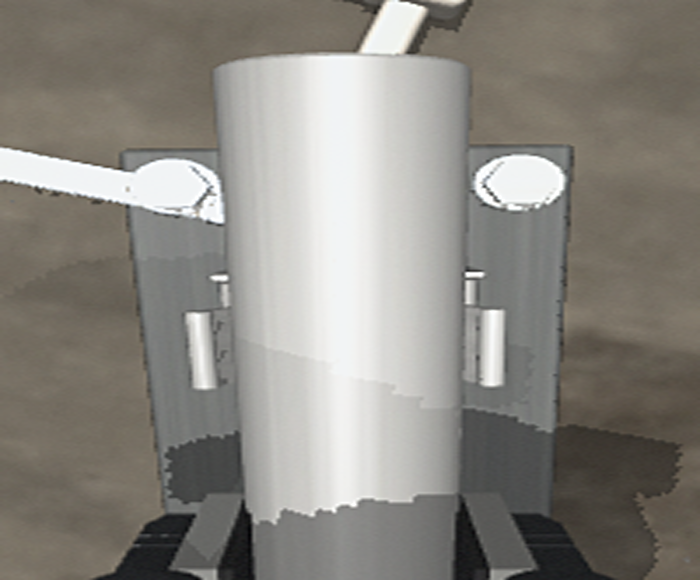

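Lips now centre within about 0.5 mm of the tube. I'll lower and feel, starting from a baseline of Fz ≈ -3.2 N.

Emit:
send_rows:
  translation:
    - [0,0,2]
    - [0,0,2]
    - [0,0,1]
    - [0,0,1]
    - [0,0,0]
  dr:
    - [0,0,0]
    - [0,0,0]
    - [0,0,0]
    - [0,0,0]
    - [0,0,0]
  grip: [15,15,15,15,15]

```text
clock: 14.58
position: [502.0, -270.7, 97.2]
ee_rot: [0.81, -0.586, 0.0, 0.0]
contact_force: [-0.8, 0.0, -3.3]
gripper_width: 25.0
```

Emit:
send_rows:
  translation:
    - [0,0,1]
    - [0,0,1]
    - [0,0,1]
    - [0,0,0]
    - [0,0,0]
  dr:
    - [0,0,0]
    - [0,0,0]
    - [0,0,0]
    - [0,0,0]
    - [0,0,0]
  grip: [15,15,15,15,15]

```text
clock: 15.2
position: [502.3, -270.9, 94.6]
ee_rot: [0.81, -0.586, 0.0, -0.0]
contact_force: [-0.2, -0.8, 1.1]
gripper_width: 24.8
```

Emit:
send_rows:
  translation:
    - [0,0,1]
    - [0,0,0]
    - [0,0,1]
    - [0,0,0]
    - [0,0,0]
  dr:
    - [0,0,0]
    - [0,0,0]
    - [0,0,0]
    - [0,0,0]
    - [0,0,0]
  grip: [15,15,15,15,15]

```text
clock: 15.82
position: [502.4, -270.9, 92.6]
ee_rot: [0.81, -0.586, 0.0, -0.0]
contact_force: [0.2, -0.7, 4.4]
gripper_width: 25.0
```

```bash
python3 -c "
from h import *
s=arm.read_state();print(s['wrist_torque'],R.from_quat(s['ee_rot']).inv().apply(s['wrist_torque']),R.from_quat(s['ee_rot']).inv().apply(s['contact_force']))
"
```

```text
[-0.13301913  0.12765881  0.0123528 ] [-0.16284265  0.08642201 -0.01252841] [ 0.75553828  0.07329226 -4.36851389]
```

Emit:
send_rows:
  translation:
    - [0,0,1]
    - [0,0,0]
    - [0,0,1]
    - [0,0,0]
    - [0,0,0]
  dr:
    - [0,0,0]
    - [0,0,0]
    - [0,0,0]
    - [0,0,0]
    - [0,0,0]
  grip: [15,15,15,15,15]

```text
clock: 16.45
position: [502.6, -271.0, 91.1]
ee_rot: [0.81, -0.586, 0.001, -0.0]
contact_force: [-1.4, -0.1, 7.2]
gripper_width: 25.0
```

Emit:
send_rows:
  translation:
    - [0,0,1]
    - [0,0,0]
    - [0,0,1]
    - [0,0,0]
    - [0,0,0]
  dr:
    - [0,0,0]
    - [0,0,0]
    - [0,0,0]
    - [0,0,0]
    - [0,0,0]
  grip: [15,15,15,15,15]

```text
clock: 17.08
position: [502.9, -271.2, 90.0]
ee_rot: [0.81, -0.586, 0.001, -0.0]
contact_force: [-1.0, 0.2, 10.9]
gripper_width: 24.8
```

Emit:
send_rows:
  translation:
    - [0,0,1]
    - [0,0,0]
    - [0,0,1]
    - [0,0,0]
    - [0,0,0]
  dr:
    - [0,0,0]
    - [0,0,0]
    - [0,0,0]
    - [0,0,0]
    - [0,0,0]
  grip: [15,15,15,15,15]

```text
clock: 17.7
position: [503.3, -271.5, 89.0]
ee_rot: [0.81, -0.586, 0.002, -0.0]
contact_force: [-2.7, 1.0, 14.9]
gripper_width: 25.1
```

```bash
python3 -c "
from h import *
snap('w11');s=arm.read_state();print(yaw(),R.from_quat(s['ee_rot']).inv().apply(s['wrist_torque']),R.from_quat(s['ee_rot']).inv().apply(s['contact_force']))
im=cv2.imread('pics/w11.png');cv2.imwrite('pics/w11z.png',cv2.resize(im[0:290,220:420],None,fx=3.5,fy=2,interpolation=2))
im=cv2.cvtColor(arm.get_image('scene'),cv2.COLOR_RGB2BGR);cv2.imwrite('pics/s11.png',cv2.resize(im[150:290,155:275],None,fx=5,fy=4.2,interpolation=2))"
```

```text
17.7 [ 503.3 -271.5   89. ] [-0.21  0.39 -0.28  0.   -0.9   0.53] [-2.7  1.  14.9] 25.1 vel 0.002
-161.71404438928613 [-0.69575481 -0.5339944  -0.09263852] [ -1.80020417   1.95240916 -13.36481473]
```

View pics/s11.png

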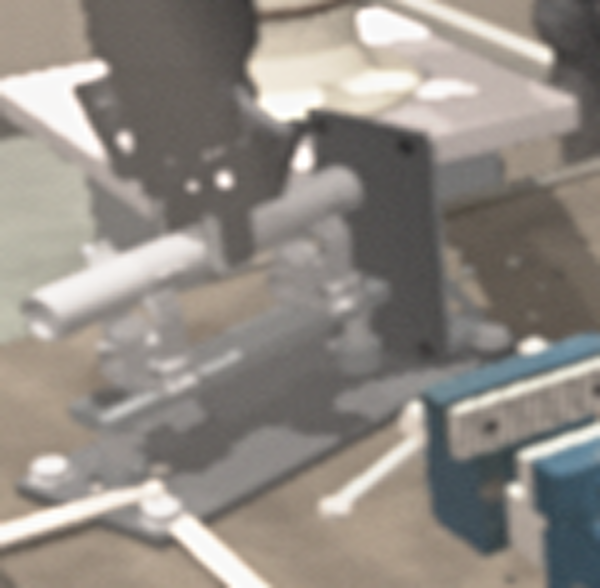

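View pics/w11z.png

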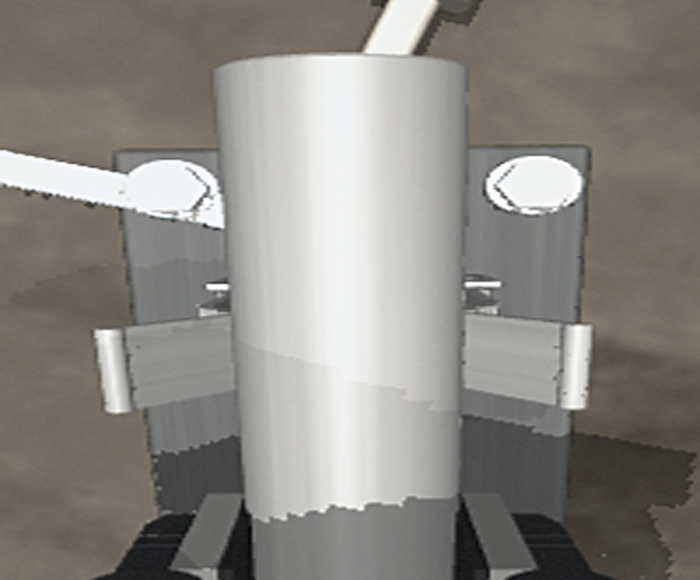

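Both fingers of clip 1 are spread evenly around the tube (lips at zoom x 97 and 592), at about 9 N per clip. Continuing in small steps.

Emit:
send_rows:
  translation:
    - [0,0,1]
    - [0,0,0]
    - [0,0,0]
    - [0,0,0]
    - [0,0,0]
  dr:
    - [0,0,0]
    - [0,0,0]
    - [0,0,0]
    - [0,0,0]
    - [0,0,0]
  grip: [15,15,15,15,15]

```text
clock: 18.42
position: [503.5, -271.7, 88.5]
ee_rot: [0.811, -0.586, 0.002, -0.0]
contact_force: [-3.7, 0.9, 15.7]
gripper_width: 25.0
```

Emit:
send_rows:
  translation:
    - [0,0,1]
    - [0,0,0]
    - [0,0,0]
    - [0,0,0]
    - [0,0,0]
  dr:
    - [0,0,0]
    - [0,0,0]
    - [0,0,0]
    - [0,0,0]
    - [0,0,0]
  grip: [15,15,15,15,15]

```text
clock: 19.05
position: [503.7, -271.8, 87.6]
ee_rot: [0.811, -0.586, 0.003, -0.0]
contact_force: [-2.4, -0.5, 16.8]
gripper_width: 25.0
```

Emit:
send_rows:
  translation:
    - [0,0,1]
    - [0,0,0]
    - [0,0,1]
    - [0,0,0]
    - [0,0,0]
  dr:
    - [0,0,0]
    - [0,0,0]
    - [0,0,0]
    - [0,0,0]
    - [0,0,0]
  grip: [15,15,15,15,15]

```text
clock: 19.68
position: [503.6, -271.9, 84.9]
ee_rot: [0.81, -0.586, 0.002, -0.0]
contact_force: [-1.8, -1.6, 11.6]
gripper_width: 25.2
```

Emit:
send_rows:
  translation:
    - [0,0,1]
    - [0,0,0]
    - [0,0,0]
    - [0,0,0]
    - [0,0,0]
  dr:
    - [0,0,0]
    - [0,0,0]
    - [0,0,0]
    - [0,0,0]
    - [0,0,0]
  grip: [15,15,15,15,15]

```text
clock: 20.3
position: [503.4, -271.7, 83.2]
ee_rot: [0.81, -0.586, 0.002, -0.0]
contact_force: [-0.8, -1.7, 10.3]
gripper_width: 24.8
```

Past the peak and the force is falling, which puts home near TCP z ≈ 65–66 and agrees with the camera's bar height. I'll keep following it down.

Emit:
send_rows:
  translation:
    - [0,0,1]
    - [0,0,1]
    - [0,0,1]
    - [0,0,1]
    - [0,0,0]
  dr:
    - [0,0,0]
    - [0,0,0]
    - [0,0,0]
    - [0,0,0]
    - [0,0,0]
  grip: [15,15,15,15,15]

```text
clock: 20.92
position: [501.8, -270.6, 76.4]
ee_rot: [0.81, -0.586, -0.0, 0.0]
contact_force: [1.4, -2.2, -0.3]
gripper_width: 25.2
```

Emit:
send_rows:
  translation:
    - [0,0,1]
    - [0,0,1]
    - [0,0,1]
    - [0,0,1]
    - [0,0,0]
  dr:
    - [0,0,0]
    - [0,0,0]
    - [0,0,0]
    - [0,0,0]
    - [0,0,0]
  grip: [15,15,15,15,15]

```text
clock: 21.55
position: [501.3, -270.2, 72.2]
ee_rot: [0.81, -0.586, -0.001, 0.0]
contact_force: [0.7, 0.1, -6.1]
gripper_width: 24.9
```

Emit:
send_rows:
  translation:
    - [0,0,1]
    - [0,0,1]
    - [0,0,1]
    - [0,0,0.5]
    - [0,0,0]
  dr:
    - [0,0,0]
    - [0,0,0]
    - [0,0,0]
    - [0,0,0]
    - [0,0,0]
  grip: [15,15,15,15,15]

```text
clock: 22.18
position: [501.7, -270.6, 69.4]
ee_rot: [0.81, -0.586, -0.0, 0.0]
contact_force: [-0.2, -0.1, -7.3]
gripper_width: 24.7
```

```bash
python3 -c "
from h import *
snap('w12');s=arm.read_state();print(yaw(),R.from_quat(s['ee_rot']).inv().apply(s['wrist_torque']),R.from_quat(s['ee_rot']).inv().apply(s['contact_force']))
im=cv2.imread('pics/w12.png');cv2.imwrite('pics/w12z.png',cv2.resize(im[0:290,220:420],None,fx=3.5,fy=2,interpolation=2))
im=cv2.cvtColor(arm.get_image('scene'),cv2.COLOR_RGB2BGR);cv2.imwrite('pics/s12.png',cv2.resize(im[150:290,155:275],None,fx=5,fy=4.2,interpolation=2))"
```

```text
22.175 [ 501.7 -270.6   69.4] [-0.21  0.42 -0.3  -0.   -0.86  0.53] [-0.2 -0.1 -7.3] 24.7 vel 0.002
-161.80601955994806 [ 0.08056837 -0.00351378 -0.00286771] [-0.23163441 -0.68304916  8.12700308]
```

View pics/s12.png

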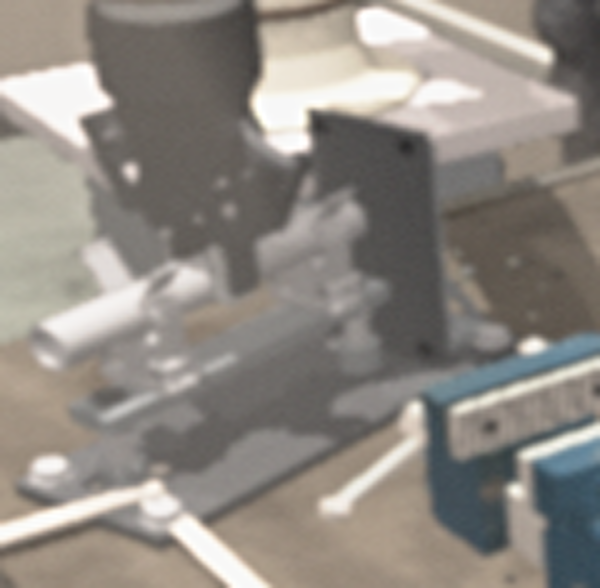

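View pics/w12z.png

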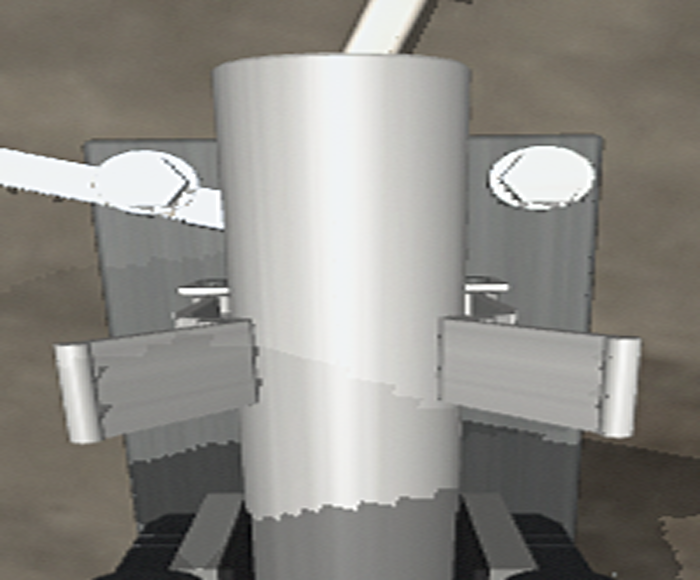

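Clip 1's fingers have closed over the tube (throat edges at zoom x 255 and 440), and the scene view shows the same at clip 2. Net force is now downward. Next I feel for the seats.

Emit:
send_rows:
  translation:
    - [0,0,1]
    - [0,0,0]
    - [0,0,1]
    - [0,0,0]
    - [0,0,0]
  dr:
    - [0,0,0]
    - [0,0,0]
    - [0,0,0]
    - [0,0,0]
    - [0,0,0]
  grip: [15,15,15,15,15]

```text
clock: 22.9
position: [501.9, -270.7, 67.6]
ee_rot: [0.81, -0.586, -0.0, 0.0]
contact_force: [0.5, -2.2, -7.2]
gripper_width: 24.8
```

Emit:
send_rows:
  translation:
    - [0,0,1]
    - [0,0,0]
    - [0,0,1]
    - [0,0,0]
    - [0,0,0]
  dr:
    - [0,0,0]
    - [0,0,0]
    - [0,0,0]
    - [0,0,0]
    - [0,0,0]
  grip: [15,15,15,15,15]

```text
clock: 23.52
position: [502.2, -270.8, 67.2]
ee_rot: [0.81, -0.586, 0.0, 0.0]
contact_force: [-3.6, 3.7, 6.1]
gripper_width: 24.8
```

Emit:
send_rows:
  translation:
    - [0,0,1]
    - [0,0,0]
    - [0,0,0]
    - [0,0,0]
    - [0,0,0]
  dr:
    - [0,0,0]
    - [0,0,0]
    - [0,0,0]
    - [0,0,0]
    - [0,0,0]
  grip: [15,15,15,15,15]

```text
clock: 24.15
position: [502.2, -270.8, 67.2]
ee_rot: [0.81, -0.586, 0.001, 0.0]
contact_force: [-6.1, 3.7, 10.4]
gripper_width: 25.1
```

```bash
python3 -c "
from h import *
snap('w13');s=arm.read_state();print(yaw(),R.from_quat(s['ee_rot']).inv().apply(s['wrist_torque']),R.from_quat(s['ee_rot']).inv().apply(s['contact_force']))
im=cv2.imread('pics/w13.png');cv2.imwrite('pics/w13z.png',cv2.resize(im[0:290,220:420],None,fx=3.5,fy=2,interpolation=2))
im=cv2.cvtColor(arm.get_image('scene'),cv2.COLOR_RGB2BGR);cv2.imwrite('pics/s13.png',cv2.resize(im[170:260,155:255],None,fx=7,fy=6.4,interpolation=2))
im=cv2.cvtColor(arm.get_image('top'),cv2.COLOR_RGB2BGR);cv2.imwrite('pics/t13.png',cv2.resize(im[180:280,340:480],None,fx=5,fy=5,interpolation=2))"
```

```text
24.15 [ 502.2 -270.8   67.2] [-0.21  0.42 -0.3   0.   -0.85  0.53] [-6.1  3.7 10.4] 25.1 vel 0.001
-161.73365764550678 [-1.05160365 -1.64793792 -0.14126939] [ -5.28293597   3.28110474 -11.65520455]
```

View pics/s13.png

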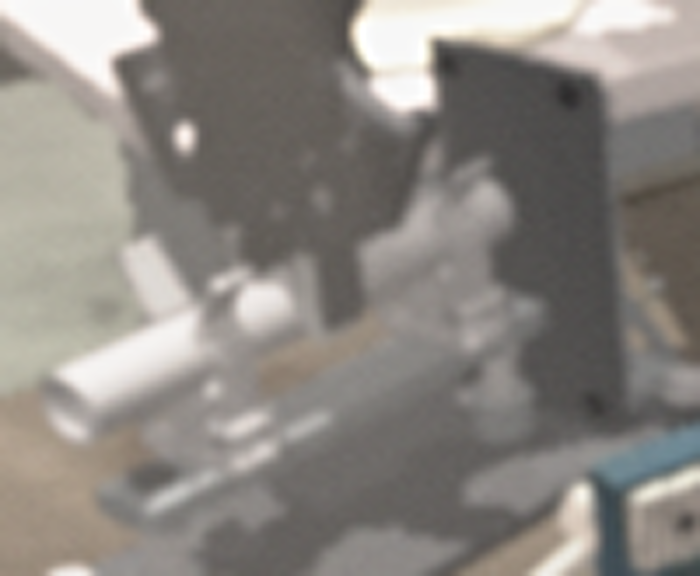

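View pics/w13z.png

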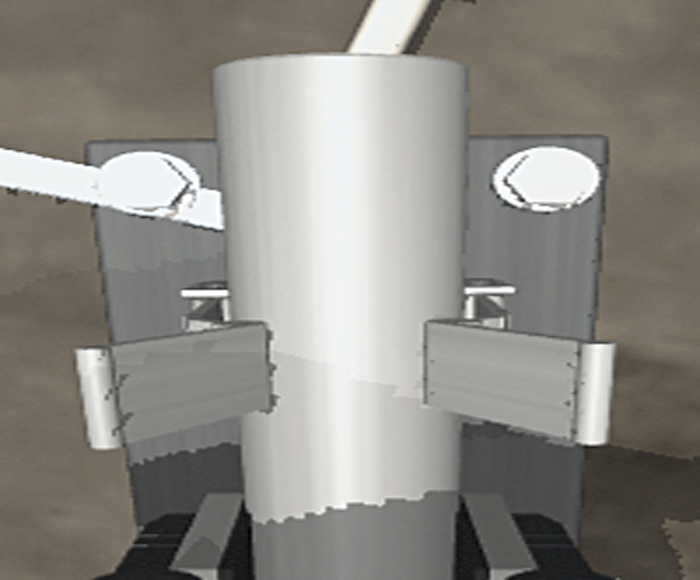

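View pics/t13.png

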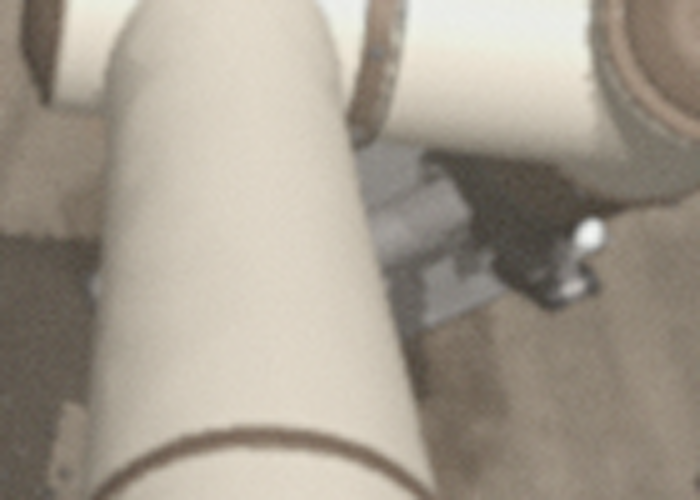

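The seat is solid: 1 mm more command gave no motion, and net press is about 14 N over the two clips. The moment is explained by the side force alone, so the load is balanced. The tube's far end stays at the same image row, so its pitch in the hand is unchanged and the tube is level. I'll ease the press and slide toward the plate (tool -x).

Emit:
send_rows:
  translation:
    - [0,0,-1]
    - [0,0,-1]
    - [-1,0,0]
    - [-2,0,0]
    - [-1,0,0]
  dr:
    - [0,0,0]
    - [0,0,0]
    - [0,0,0]
    - [0,0,0]
    - [0,0,0]
  grip: [15,15,15,15,15]

```text
clock: 24.92
position: [501.8, -269.3, 67.2]
ee_rot: [0.81, -0.586, 0.002, 0.001]
contact_force: [-1.2, -9.0, 0.0]
gripper_width: 25.1
```

Emit:
send_rows:
  translation:
    - [-1,0,0]
    - [-1,0,0]
    - [-1,0,0]
    - [0,0,0]
    - [0,0,0]
  dr:
    - [0,0,0]
    - [0,0,0]
    - [0,0,0]
    - [0,0,0]
    - [0,0,0]
  grip: [15,15,15,15,15]

```text
clock: 25.55
position: [500.8, -266.5, 67.2]
ee_rot: [0.81, -0.586, 0.002, 0.001]
contact_force: [-2.1, -8.2, 1.0]
gripper_width: 24.9
```

```bash
python3 -c "
from h import *
snap('w14');s=arm.read_state();print(yaw(),R.from_quat(s['ee_rot']).inv().apply(s['wrist_torque']),R.from_quat(s['ee_rot']).inv().apply(s['contact_force']))
im=cv2.imread('pics/w14.png');cv2.imwrite('pics/w14z.png',cv2.resize(im[0:290,220:420],None,fx=3.5,fy=2,interpolation=2))
im=cv2.cvtColor(arm.get_image('scene'),cv2.COLOR_RGB2BGR);cv2.imwrite('pics/s14.png',cv2.resize(im[170:260,155:255],None,fx=7,fy=6.4,interpolation=2))"
```

```text
25.55 [ 500.8 -266.5   67.2] [-0.2   0.41 -0.31  0.   -0.84  0.52] [-2.1 -8.2  1. ] 24.9 vel 0.001
-161.77006132425825 [-1.23984767  2.04156584 -0.18447744] [ 7.42659871  3.67563773 -0.60018193]
```

View pics/w14z.png

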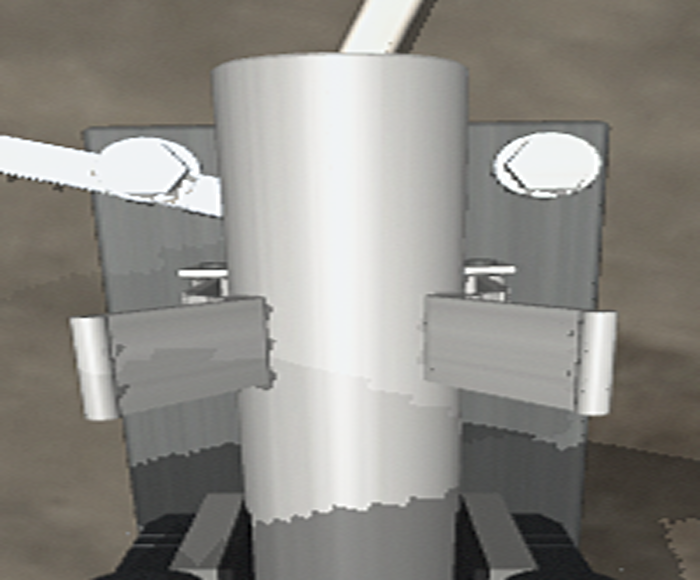

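View pics/s14.png

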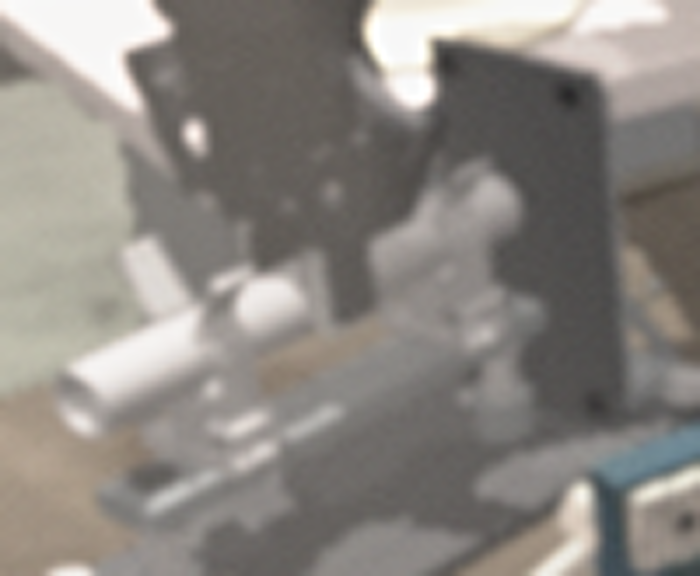

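The tube slides with the hand at about 8 N, with an estimated 11 mm to go.

Emit:
send_rows:
  translation:
    - [-1.5,0,0]
    - [-1.5,0,0]
    - [-1.5,0,0]
    - [-1.5,0,0]
    - [0,0,0]
  dr:
    - [0,0,0]
    - [0,0,0]
    - [0,0,0]
    - [0,0,0]
    - [0,0,0]
  grip: [15,15,15,15,15]

```text
clock: 26.28
position: [498.8, -260.8, 67.3]
ee_rot: [0.81, -0.586, 0.002, 0.001]
contact_force: [-1.8, -8.1, 0.8]
gripper_width: 24.9
```

Emit:
send_rows:
  translation:
    - [-0.5,0,0]
    - [-0.5,0,0]
    - [-0.5,0,0]
    - [-0.5,0,0]
    - [0,0,0]
  dr:
    - [0,0,0]
    - [0,0,0]
    - [0,0,0]
    - [0,0,0]
    - [0,0,0]
  grip: [15,15,15,15,15]

```text
clock: 26.9
position: [498.3, -259.0, 67.3]
ee_rot: [0.81, -0.586, 0.002, 0.001]
contact_force: [-2.2, -9.9, 0.5]
gripper_width: 24.8
```

Emit:
send_rows:
  translation:
    - [-0.5,0,0]
    - [-0.5,0,0]
    - [-0.5,0,0]
    - [-0.5,0,0]
    - [0,0,0]
  dr:
    - [0,0,0]
    - [0,0,0]
    - [0,0,0]
    - [0,0,0]
    - [0,0,0]
  grip: [15,15,15,15,15]

```text
clock: 27.52
position: [497.6, -257.1, 67.3]
ee_rot: [0.81, -0.586, 0.002, 0.001]
contact_force: [-2.0, -9.4, 0.6]
gripper_width: 25.0
```

Emit:
send_rows:
  translation:
    - [-0.5,0,0]
    - [0,0,0]
    - [-0.5,0,0]
    - [0,0,0]
    - [0,0,0]
  dr:
    - [0,0,0]
    - [0,0,0]
    - [0,0,0]
    - [0,0,0]
    - [0,0,0]
  grip: [15,15,15,15,15]

```text
clock: 28.15
position: [497.3, -256.2, 67.3]
ee_rot: [0.81, -0.586, 0.002, 0.001]
contact_force: [-2.0, -8.5, 0.7]
gripper_width: 25.3
```

Still sliding freely, so I continue in 0.5 mm steps.

Emit:
send_rows:
  translation:
    - [-0.5,0,0]
    - [0,0,0]
    - [-0.5,0,0]
    - [0,0,0]
    - [0,0,0]
  dr:
    - [0,0,0]
    - [0,0,0]
    - [0,0,0]
    - [0,0,0]
    - [0,0,0]
  grip: [15,15,15,15,15]

```text
clock: 28.78
position: [496.9, -255.2, 67.3]
ee_rot: [0.81, -0.586, 0.002, 0.001]
contact_force: [-2.3, -9.6, -0.1]
gripper_width: 25.1
```

Emit:
send_rows:
  translation:
    - [-0.5,0,0]
    - [0,0,0]
    - [-0.5,0,0]
    - [0,0,0]
    - [0,0,0]
  dr:
    - [0,0,0]
    - [0,0,0]
    - [0,0,0]
    - [0,0,0]
    - [0,0,0]
  grip: [15,15,15,15,15]

```text
clock: 29.4
position: [496.6, -254.3, 67.3]
ee_rot: [0.81, -0.586, 0.002, 0.001]
contact_force: [-2.2, -9.1, 0.6]
gripper_width: 25.1
```

```bash
python3 -c "
from h import *
snap('w15');s=arm.read_state();print(yaw(),R.from_quat(s['ee_rot']).inv().apply(s['contact_force']))
im=cv2.cvtColor(arm.get_image('scene'),cv2.COLOR_RGB2BGR);cv2.imwrite('pics/s15.png',cv2.resize(im[170:260,155:255],None,fx=7,fy=6.4,interpolation=2))"
```

```text
29.4 [ 496.6 -254.3   67.3] [-0.18  0.4  -0.34  0.   -0.83  0.5 ] [-2.2 -9.1  0.6] 25.1 vel 0.002
-161.77736322403217 [ 7.65404771  5.20327754 -0.7637587 ]
```

View pics/s15.png

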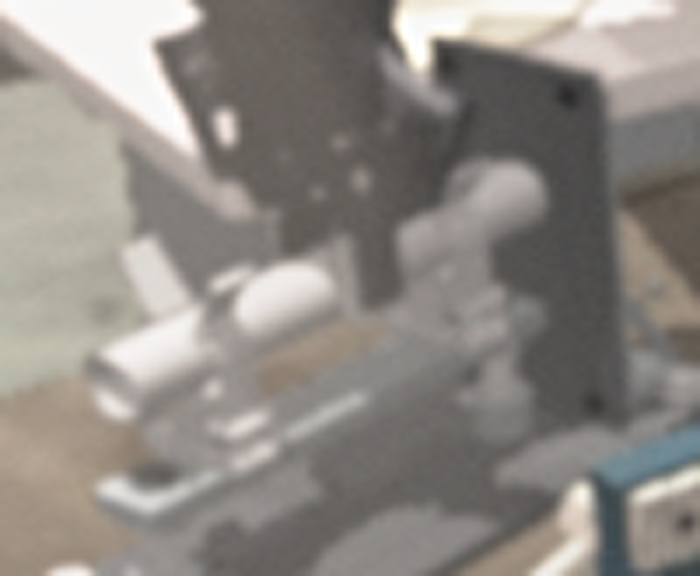

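Nearly there. I'll add a little +y to relieve the side load and continue.

Emit:
send_rows:
  translation:
    - [-0.5,0.4,0]
    - [0,0,0]
    - [-0.5,0.4,0]
    - [0,0,0]
    - [0,0,0]
  dr:
    - [0,0,0]
    - [0,0,0]
    - [0,0,0]
    - [0,0,0]
    - [0,0,0]
  grip: [15,15,15,15,15]

```text
clock: 30.12
position: [496.6, -254.2, 67.3]
ee_rot: [0.81, -0.586, 0.003, 0.001]
contact_force: [-0.2, -11.3, -2.0]
gripper_width: 24.9
```

Emit:
send_rows:
  translation:
    - [-0.5,0,0]
    - [0,0,0]
    - [-0.5,0,0]
    - [0,0,0]
    - [0,0,0]
  dr:
    - [0,0,0]
    - [0,0,0]
    - [0,0,0]
    - [0,0,0]
    - [0,0,0]
  grip: [15,15,15,15,15]

```text
clock: 30.75
position: [496.7, -254.3, 67.3]
ee_rot: [0.81, -0.586, 0.004, 0.001]
contact_force: [1.8, -15.5, -3.6]
gripper_width: 24.7
```

Position held while force rose from 8 to 16 N, so the tube is against the plate. I'll relax the push without reversing it, then open.

Emit:
send_rows:
  translation:
    - [0.5,0,0]
    - [0.5,0,0]
    - [0.5,0,0]
    - [0,0,0]
    - [0,0,0]
  dr:
    - [0,0,0]
    - [0,0,0]
    - [0,0,0]
    - [0,0,0]
    - [0,0,0]
  grip: [15,15,15,15,15]

```text
clock: 31.38
position: [496.7, -254.2, 67.3]
ee_rot: [0.81, -0.586, 0.003, 0.001]
contact_force: [-0.4, -9.3, -0.8]
gripper_width: 24.7
```

Emit:
send_rows:
  translation:
    - [0,0,0]
    - [0,0,0]
    - [0,0,0]
    - [0,0,0]
    - [0,0,0]
  dr:
    - [0,0,0]
    - [0,0,0]
    - [0,0,0]
    - [0,0,0]
    - [0,0,0]
  grip: [50,50,50,50,50]

```text
clock: 32.0
position: [495.0, -251.3, 66.8]
ee_rot: [0.81, -0.586, 0.0, -0.0]
contact_force: [0.3, 0.2, 0.3]
gripper_width: 50.0
```

```bash
python3 -c "
from h import *
snap('w16')
im=cv2.imread('pics/w16.png');cv2.imwrite('pics/w16z.png',cv2.resize(im[0:290,180:460],None,fx=2.5,fy=2,interpolation=2))
im=cv2.cvtColor(arm.get_image('scene'),cv2.COLOR_RGB2BGR);cv2.imwrite('pics/s16.png',cv2.resize(im[170:260,155:255],None,fx=7,fy=6.4,interpolation=2))"
```

```text
32.0 [ 495.  -251.3   66.8] [-0.18  0.4  -0.34 -0.   -0.83  0.5 ] [0.3 0.2 0.3] 50.0 vel 0.002
```

View pics/w16z.png

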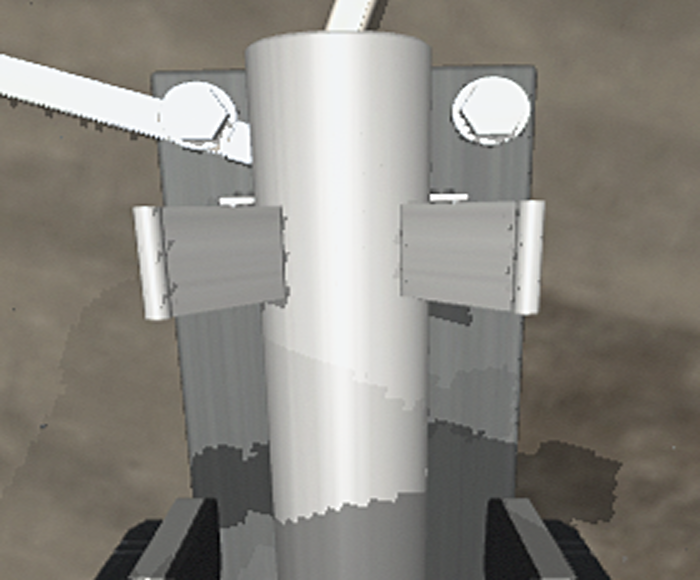

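View pics/s16.png

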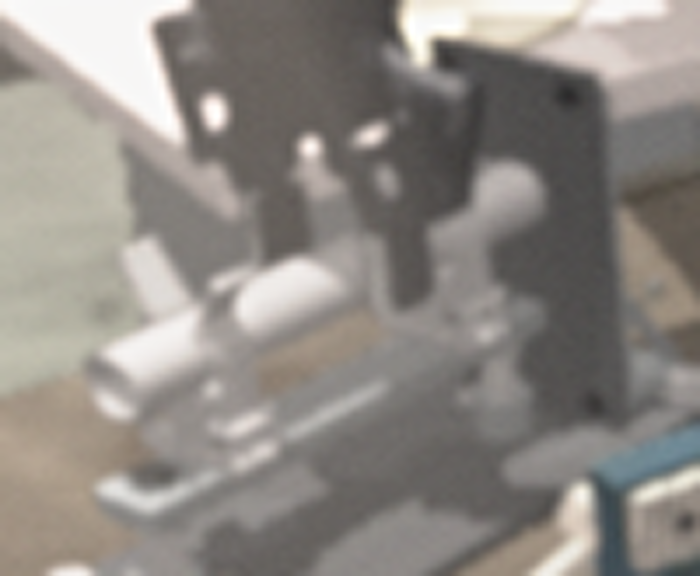

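The tube is unmoved after release (its end is at the same pixels in s15 and s16), and the hand sprang slightly toward the plate. I'll lift clear and inspect.

Emit:
send_rows:
  translation:
    - [0,0,-10]
    - [0,0,-25]
    - [0,0,-40]
    - [0,0,-40]
    - [0,0,-25]
  dr:
    - [0,0,0]
    - [0,0,0]
    - [0,0,0]
    - [0,0,0]
    - [0,0,0]
  grip: [50,50,50,85,85]

```text
clock: 32.72
position: [495.6, -251.8, 210.0]
ee_rot: [0.81, -0.586, 0.002, -0.001]
contact_force: [-0.5, 0.8, -0.0]
gripper_width: 83.1
```

Emit:
send_rows:
  translation:
    - [-25,0,-20]
    - [-25,0,-20]
    - [0,0,0]
    - [0,0,0]
    - [0,0,0]
  dr:
    - [0,0,0]
    - [0,0,0]
    - [0,0,0]
    - [0,0,0]
    - [0,0,0]
  grip: [85,85,85,85,85]

```text
clock: 33.35
position: [478.9, -204.4, 245.8]
ee_rot: [0.81, -0.587, -0.001, 0.0]
contact_force: [-0.3, 0.3, 0.2]
gripper_width: 84.7
```

```bash
python3 -c "
from h import *
snap('w17')
im=cv2.imread('pics/w17.png')
im=cv2.cvtColor(arm.get_image('scene'),cv2.COLOR_RGB2BGR);cv2.imwrite('pics/s17.png',cv2.resize(im[170:260,155:255],None,fx=7,fy=6.4,interpolation=2))"
```

```text
33.35 [ 478.9 -204.4  245.8] [-0.09  0.18 -0.16 -0.   -1.23  0.41] [-0.3  0.3  0.2] 84.7 vel 0.005
```

View pics/w17.png

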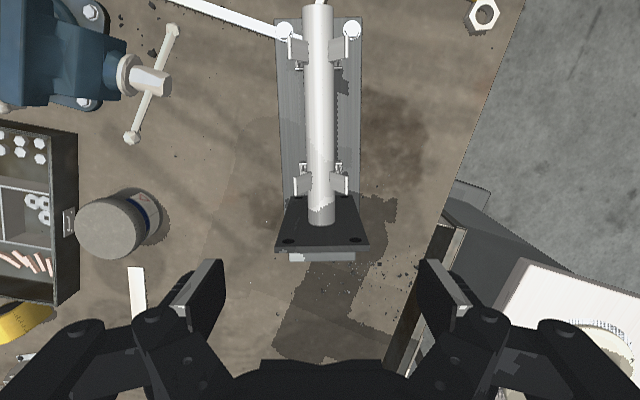

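View pics/s17.png

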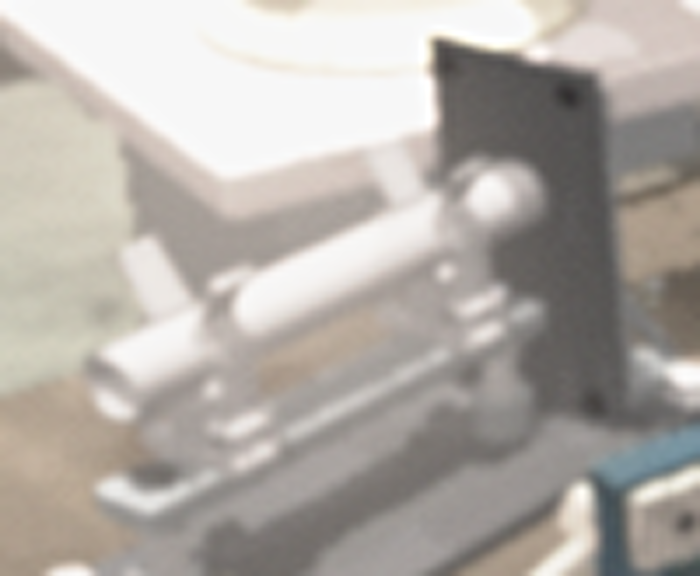

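```bash
python3 -c "
from h import *
im=cv2.imread('pics/w17.png')
cv2.imwrite('pics/w17z.png',cv2.resize(im[150:265,265:380],None,fx=5,fy=5,interpolation=2))
cv2.imwrite('pics/w17y.png',cv2.resize(im[0:115,265:380],None,fx=5,fy=5,interpolation=2))
"
```

```text
(no output)
```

View pics/w17z.png

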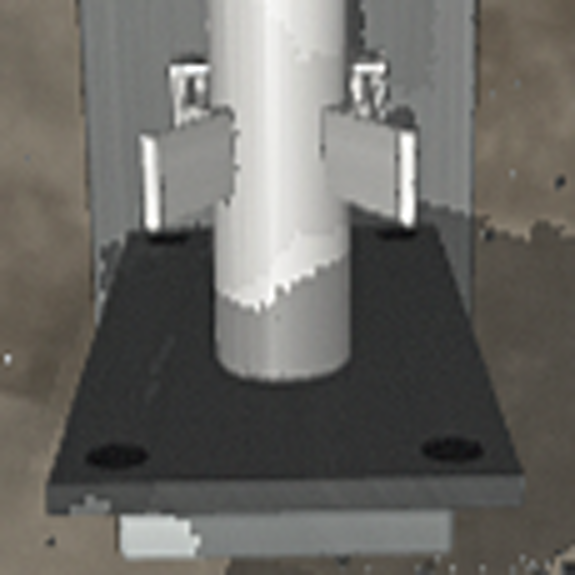

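View pics/w17y.png

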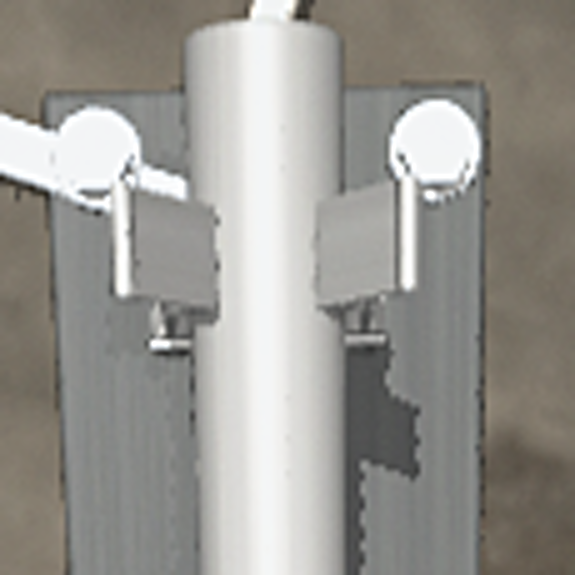

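Run:
```python
from h import *
p=json.load(open('jig.json'));p[0]-=1.4;p[1]-=.5;p[2]=np.radians(19.3)
im=cv2.cvtColor(arm.get_image('scene'),cv2.COLOR_RGB2BGR);n='scene';k=8;x0,y0,w,h_=155,165,100,75
big=cv2.resize(im[y0:y0+h_,x0:x0+w],None,fx=k,fy=k,interpolation=cv2.INTER_CUBIC)
c=CI[n];cam=np.array(c['cam_to_world'])[:3,3]
def L(P,col):
    uv=proj(c,P);cv2.polylines(big,[((uv-[x0,y0]+.5)*k).astype(int)],False,col,1)
h=66.8;za=h+43.5
A=jig2w(p,[[0,-90,za],[0,100,za]])
ax=A[1]-A[0];v=cam-A.mean(0);nrm=np.cross(ax,v);nrm/=np.linalg.norm(nrm)
for s in(-1,1):L(A+nrm*13.5*s,(0,0,255))
L(jig2w(p,[[14,-94,h],[14,94,h],[-14,94,h],[-14,-94,h],[14,-94,h]]),(0,255,0))
L(jig2w(p,[[-40,100,10],[40,100,10],[40,100,170],[-40,100,170]]),(255,0,0))
th=np.linspace(0,2*np.pi,40)
for y in(-90,100):L(jig2w(p,np.c_[13.5*np.cos(th),np.full(40,y),za+13.5*np.sin(th)]),(0,255,255))
cv2.imwrite('pics/s18.png',big)
```

```text
(no output)
```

View pics/s18.png

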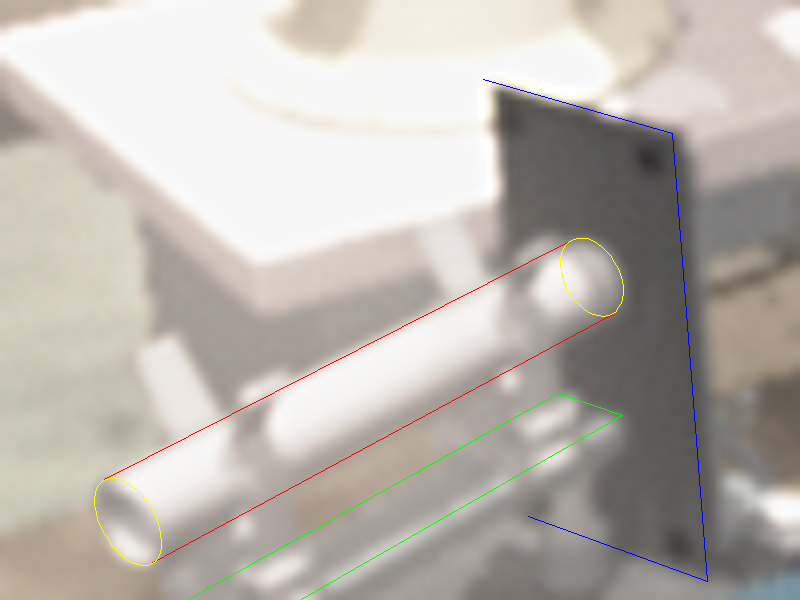

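The level model at home height, touching the plate, overlays the tube end to end. It has a common shift of about 1 px, which also shows on the plate. Nothing is in contact, so I hand in.

```bash
python3 -c "
from bench import arm
print(arm.job_done(), arm.read_state()['clock'])"
```

```text
the job is handed in; nothing more can be done
the job is handed in; nothing more can be done
```

The tube is in both clips, sits on both seats and butts against the foot plate. I handed the job in at about 33.5 s with the gripper clear of everything.

**What I did**
- **Grasp:** the first try closed above the tube, because the finger tips sit about 32 mm behind the reported TCP. I opened, went lower, gripped, then set the tube down and regripped 5 mm lower to be safe.
- **Press:** force peaked at about 20 N net over both clips, then fell off and turned into a pull as the clips snapped. The seats were solid at TCP z = 67.2, under about 14 N net. That puts the bar top at about z 67, against about 65.5 from the cameras.
- **Slide:** the tube moved at 8–10 N until it stopped dead. Force then rose to about 16 N with no further motion. I eased off without pulling back, then opened the jaws.

**Last checks**
- The final wrist picture shows both clips closed round the tube and its end on the plate, with no visible gap.
- In the scene picture a level, fully-home, touching tube overlays the real one from end to end. There is a common offset of about 1 px, which the plate shows too.
- The lip spacings of the two clips agreed only within about 3%, and the tube's apparent width along its length was too coarse to show its level. So "level on both seats" rests on the force feel, the tube's unchanged pitch in the hand and the scene overlay.
- I did not check the bystanders (tin, square, chisel) in a final picture. The arm touched none of them by plan, and no unexpected force showed in the readings.

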